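Pour spacers into the inspection dish and hold the sprung magnifier over them

ROBOT

A 6-joint arm with a two-finger parallel gripper is mounted at the origin on the work surface. World frame = base frame: x ahead of the robot, y to its left, z up, the work surface at z = 0. Lengths are in mm, angles in rad, forces in N, time in s.
With the tool pointing down it reaches from about 300 to 850 mm from the base axis. Payload 5.4 kg.
Tool frame: the origin (TCP) lies at the very end of the fingers, on their centre line; the grasp point (between the pads) lies 19 mm behind it; z points along the fingers, x is the direction in which the jaws open and shut, and the axes are right-handed (so a half turn about z gives the same grasp; the last joint's range is limited). The gripper opens to 85 mm and grips with 20 to 120 N. Pads are 22 mm wide; open, the fingers measure 114 mm over their backs; the gripper's body (76 mm by 85 mm) begins 54 mm behind the grasp point. The pads swing forward as they close: fully open they stand 13 mm farther back than shut.
Start: joints at [0.98, 0.158, 1.597, -0, 1.386, -0.21], TCP at [213.715, 533.79, 231.299] pointing down, gripper open.
Joint ranges: [-2.91, 2.91], [-0.94, 2.29], [0.18, 2.7], [-1.29, 4.43], [0.17, 2.64], [-3, 3]. Speed limits (rad/s): [2.57, 2.57, 3.14, 3.14, 3.14, 3.14].

INTERFACE

Orientations are given as a 3x3 rotation matrix whose columns are the frame's x, y, z axes.
In Python, from plant import * gives the robot as it stands. The module is installed in compiled form; this text tells all that it offers.
- The arm moves only by the tool step_arm, never from a script. Its argument "plan" is a list of rows, each an object with "xyz": the shift along the tool's x, y, z in m, a list of three; "rotation": the turn, a rotation vector about the tool's x, y, z in rad, a list of three. In form: [{"xyz": [dx, dy, dz], "rotation": [rx, ry, rz]}, ...]. A call has exactly 5 rows; each row is the pose to reach, as a shift and turn from the pose commanded when the call began, along the tool's axes at that moment; what a row does not reach only later rows make up. A row lasts 1/8 s, in which the tool goes at most 62.5 mm and 10.7 degrees, less where a joint would pass 70% of its speed; a pose out of reach is approached as far as the arm can. A call with a gripper value outside its range is refused whole. "grip" is the closure, from 0 (fully open) to 1 (shut), set as the call begins (left out, the last holds). The fingers move at their own pace and stop on an object; "force" is the grip in N (left out, the last holds). Time passes only in rows, so rows that repeat a pose let the fingers close, or fill a call up. It gives the time, the measured TCP pose, the force and the opening at its end, in the units of the state.
- state(): the state, without advancing time (a new reading comes with each control period).
- grab_frame(name): name is "side" or "top" or "wrist"; returns a dict with "frame" (480x640x3 uint8, red, green, blue), "intrinsics" (3x3 intrinsics, pixels), "R" (3x3) and "t" (3): a world point X has camera coordinates R X + t; the wrist camera has in their place "mount" (4x4, takes a point from camera to tool coordinates, whose origin is the TCP and whose axes are the tool frame's). Camera axes: x right, y down, z forward; pixel columns grow to the right and rows downward; lengths in mm; the calibration is good to about 2 mm. A picture is of the moment at which its call begins: read the wrist's pose just before it. There is no depth.
- job_done(): hands the job in, once; it reports no verdict.
Trained networks look in the newest picture that a camera, given by its name, has taken for a name from the list of things; names that differ only in an ending like _2 or _b are one class to them, and where a whole thing is asked for, a point or a joint stands for the part that bears it (a point fixed in the world has none). Each returns a list of dicts, best first, with "confidence" (0 to 1); they miss things now and then, are a little off and sometimes report something else, mostly with a low value. They report only what shows in the picture. A call takes as long as a camera call.
- silhouettes(camera, label): "pixels" (480x640 bool, what is visible of it) and "uv" ([column, row] in pixels, amid what is visible of it).
- mark_of(camera, label): "uv" ([column, row] in pixels: a listed point, or the origin of a listed thing).
The state is a dict: "time_s": time; "q": joint angles; "dq": joint speeds; "effort": joint torques, N m; "eef_pos": TCP position; "tcp_rot": TCP orientation; "contact_force": force on the tool from outside, world axes, zero at the start; "torque": the same for the moment, N m; "width": finger opening in mm.
Only numpy, scipy, OpenCV 4.12 (cv2) and the standard library are available. Lean on these libraries where they do the work, as an engineer would, in place of code of your own. Each camera call takes 0.05 s, during which the arm holds its last target.

TASK

Pour all six brass spacers from the white handled cup into the dish of the inspection stand, and put the empty cup back down upright on the bench. Then take the magnifier arm by its upright handle, swing it against its spring over the dish until it is fully against its stop, and keep holding it there: the program finishes while holding, because the arm springs back when let go. Do not disturb the jar, the tape roll or the screwdriver.

Things in the scene. Friction and masses are not known exactly. Their poses are not given: they have to be found in the camera images.
- cup: White plastic cup, loose and upright, holding the six spacers. Round, 75 mm tall, 52 mm across at the foot, 68 mm at the rim; walls 3 mm, floor 4 mm; about 70 g. Smooth inside: tip it some 110 to 125 degrees from upright to empty it. Origin at the centre of its underside, z up; the handle (see cup_handle) points along its own -x, at first roughly towards the robot.
- cup_center (a point): Centre of the same cup, half-way up (37.5 mm above its underside), axes as the cup.
- cup_handle (a point): Where to hold the cup: the middle of its handle, a straight plain bar sticking out level from near the rim along the cup's own -x, 12 mm wide and 16 mm tall, reaching 105 mm from the cup's axis (about 70 mm free). This point lies 75 mm from the cup's axis and 58 mm above its underside; axes as the cup.
- stand: Inspection stand, fixed to the bench: a white base plate 235 x 130 mm, 10 mm thick, with a dark pillar and a steel dish on it. Origin at the bench, under the pillar's axis (the arm's pivot); the dish's centre lies 115 mm from it along the stand's -x, z is up. The plate runs from 40 mm on +x of the pillar to 195 mm on -x, and 65 mm to either side.
- dish_floor (a point): Centre of the dish's inner floor, 14 mm above the bench. The dish is round and open, fixed to the base plate, with a rim 60 mm above the bench; inside diameter about 92 mm at the floor and 116 mm at the rim. The lens comes over it when the arm is at its stop.
- pivot (a point): Point on the vertical pivot axis of the magnifier arm, 129 mm above the bench, level with handle_grip (the pillar and hub themselves end 102 mm above the bench).
- lens_arm (a joint): Angle of the magnifier arm about its vertical pivot, in rad: 0 at rest, swung away to the stand's -y side; 1.2 at its stop, with the lens over the dish and the arm pointing along the stand's -x. It grows as the arm turns clockwise seen from above. A spring always drives it back to 0: at the handle about 2.5 N at rest and 5 N at the stop.
- handle_grip (a point): Where to hold the handle, 129 mm above the bench on its axis. The handle is an upright round steel peg on the outer end of the magnifier arm, 14 mm in diameter, 160 mm from the pivot axis, from 96 to 142 mm above the bench. The flat arm and the black lens ring (64 mm across, centre 115 mm from the pivot) lie inward of it, 86 to 96 mm above the bench; the arm ends 18 mm beyond the handle's axis.
- jar: Bystander: small amber glass jar with a black cap, 42 mm in diameter, 60 mm tall, loose. Origin under its centre. Leave it alone.
- tape: Bystander: roll of clear tape lying flat, 68 mm across, 18 mm high, loose. Origin under its centre. Leave it alone.
- driver: Bystander: screwdriver with a black handle, about 150 mm long, lying along its own x axis, loose. Leave it alone.
- spacer0_center (a point): Centre of brass spacer 1 of 6: a plain short cylinder 14 mm in diameter and 12 mm long, 13 g, loose, at first in the cup.
- spacer1_center (a point): Centre of brass spacer 2 of 6: a plain short cylinder 14 mm in diameter and 12 mm long, 13 g, loose, at first in the cup.
- spacer2_center (a point): Centre of brass spacer 3 of 6: a plain short cylinder 14 mm in diameter and 12 mm long, 13 g, loose, at first in the cup.
- spacer3_center (a point): Centre of brass spacer 4 of 6: a plain short cylinder 14 mm in diameter and 12 mm long, 13 g, loose, at first in the cup.
- spacer4_center (a point): Centre of brass spacer 5 of 6: a plain short cylinder 14 mm in diameter and 12 mm long, 13 g, loose, at first in the cup.
- spacer5_center (a point): Centre of brass spacer 6 of 6: a plain short cylinder 14 mm in diameter and 12 mm long, 13 g, loose, at first in the cup.

How it is judged:
By the outcome, as a careful person would: the job done as asked, in the order asked, and still so for the second after the job is handed in, while the arm keeps its last pose, push and grip.
It also fails if it takes over 64 s, if anything falls off the work surface, if the arm or the gripper's body presses on something with over 40 N, if the wrist force passes 120 N, or if a joint passes its speed limit or range.

## Working session

There is one attempt and no reset: what is moved stays moved. The work goes in short steps, Python scripts to look and compute and a tool call to move; the robot and the scene stay as the last step left them, time stands still between calls to the robot, and variables do not carry over. Pictures are saved under pics/ and viewed, and the job is handed in when it is done.

Besides the shell and the picture viewer there is one more tool, called as name(argument=value, ...) on one line, values as JSON. step_arm: Moves the arm, as the interface text tells. Its arguments: {"type":"object","properties":{"plan":{"type":"array"},"grip":{"type":"number"},"force":{"type":"number"}},"required":["plan"]}

```bash
mkdir -p pics; cat > h.py <<'E'
import numpy as np, cv2
from plant import *
def save(f,n): cv2.imwrite('pics/%s.png'%n, f['frame'][:,:,::-1])
def ray(f,uv):
    K=np.array(f['intrinsics']);R=np.array(f['R']);t=np.array(f['t'])
    d=R.T@np.linalg.solve(K,[uv[0],uv[1],1.]);return -R.T@t,d
def atz(f,uv,z):
    c,d=ray(f,uv);return c+d*(z-c[2])/d[2]
def tri(f1,u1,f2,u2):
    A=[];b=[]
    for f,u in((f1,u1),(f2,u2)):
        c,d=ray(f,u);d=d/np.linalg.norm(d);P=np.eye(3)-np.outer(d,d);A.append(P);b.append(P@c)
    A=np.vstack(A);b=np.hstack(b);x,r,_,_=np.linalg.lstsq(A,b,rcond=None);return x,np.sqrt(r)
E
python3 - <<'E'
from h import *
np.set_printoptions(precision=1,suppress=True)
s=state();print(s)
fs={}
for c in('side','top'):
    fs[c]=grab_frame(c);save(fs[c],c+'0')
    fs[c+'uv']={}
    for l in('cup','cup_center','cup_handle','stand','dish_floor','pivot','handle_grip','jar','tape','driver'):
        m=mark_of(c,l); 
        fs[c+'uv'][l]=m[0]['uv'] if m else None
        print(c,l,[(np.round(x['uv']),round(x['confidence'],2)) for x in m[:2]])
for l,z in dict(cup=0,cup_center=37.5,cup_handle=58,stand=0,dish_floor=14,pivot=129,handle_grip=129,jar=0,tape=0,driver=10).items():
    a,b=fs['sideuv'][l],fs['topuv'][l]
    print(l,'tri',tri(fs['side'],a,fs['top'],b) if a is not None and b is not None else None,'side',atz(fs['side'],a,z) if a is not None else 0,'top',atz(fs['top'],b,z) if b is not None else 0)
f=grab_frame('wrist');save(f,'w0');print(f['mount'])
print(state()['time_s'])
E
```

```text
{'time_s': 0.0, 'q': array([ 1. ,  0.2,  1.6,  0. ,  1.4, -0.2]), 'dq': array([ 0., -0., -0., -0.,  0., -0.]), 'effort': array([  0. , -39.6, -33.1,  -0. ,   0. ,   0. ]), 'eef_pos': array([213.4, 533.3, 230.3]), 'tcp_rot': array([[ 0.4,  0.9, -0. ],
       [ 0.9, -0.4, -0. ],
       [-0. , -0. , -1. ]]), 'contact_force': array([-0.3,  0.5, -0.2]), 'torque': array([ 0., -0.,  0.]), 'width': 85.62975876680186}
side cup [(array([301., 242.]), 0.75), (array([284., 194.]), 0.53)]
side cup_center [(array([300., 229.]), 0.59), (array([350., 357.]), 0.45)]
side cup_handle [(array([264., 217.]), 0.63)]
side stand [(array([352., 357.]), 0.94), (array([282., 193.]), 0.49)]
side dish_floor [(array([283., 372.]), 0.76)]
side pivot [(array([360., 297.]), 0.59)]
side handle_grip [(array([372., 409.]), 0.79)]
side jar [(array([282., 192.]), 0.97), (array([351., 357.]), 0.72)]
side tape [(array([376., 246.]), 0.86)]
side driver [(array([359., 194.]), 0.58)]
top cup [(array([234., 268.]), 0.94), (array([214., 308.]), 0.18)]
top cup_center [(array([233., 262.]), 0.84)]
top cup_handle [(array([215., 30
[... 643 characters left out ...]
([ 612.1, -109.5,   -7.5]), array([6.8])) side [ 606.1 -115.7    0. ] top [ 615.5 -108.3    0. ]
dish_floor tri (array([ 501.1, -142.2,   18.5]), array([1.1])) side [ 501.8 -139.    14. ] top [ 500.8 -143.1   14. ]
pivot tri None side [ 612.3 -112.   129. ] top 0
handle_grip tri None side [ 597.3 -274.6  129. ] top 0
jar tri (array([518.9, 320.6,  11.7]), array([1.1])) side [519.8 338.    0. ] top [519.5 323.4   0. ]
tape tri None side [692.5 134.8   0. ] top 0
driver tri (array([690.3, 301.1,   8.4]), array([2.4])) side [688.  298.2  10. ] top [691.6 300.8  10. ]
[[   1.     0.    -0.    -0.7]
 [  -0.     1.     0.3  -74.7]
 [   0.    -0.3    1.  -141.7]
 [   0.     0.     0.     1. ]]
1.15
```

View pics/side0.png

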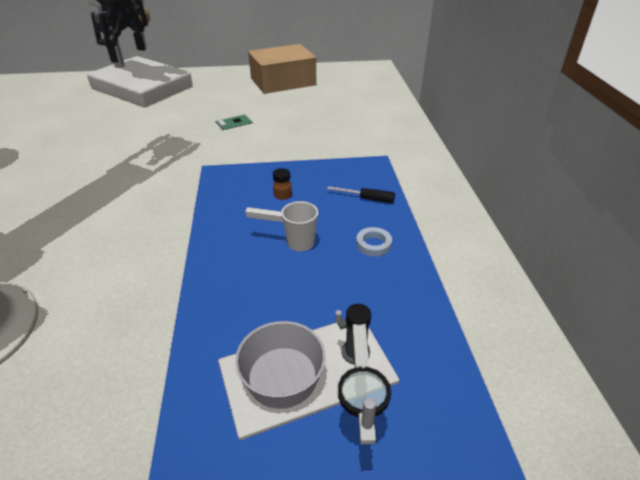

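View pics/top0.png

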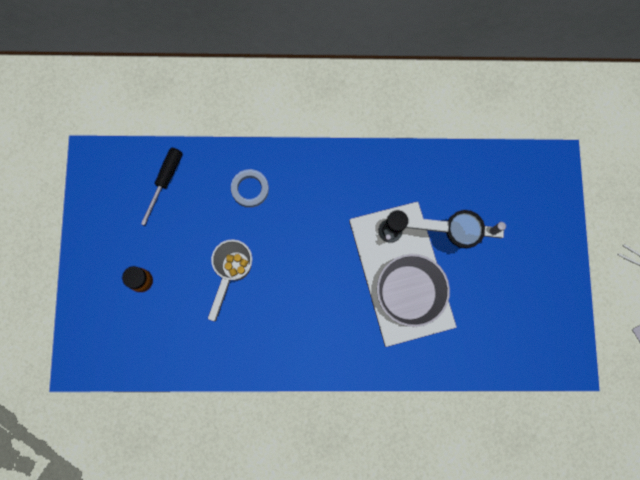

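View pics/w0.png

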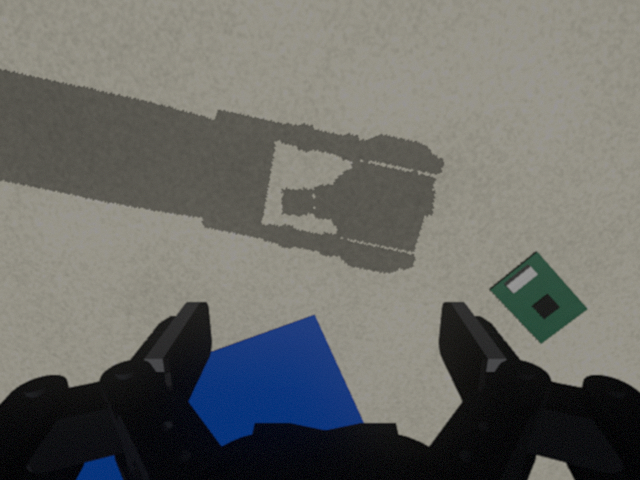

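```bash
python3 - <<'E'
from h import *
np.set_printoptions(precision=1,suppress=True)
f=grab_frame('top');s=grab_frame('side')
for uv,z,n in (((232,260),75,'rim c'),((212.5,319),66,'handle end'),((397,221),102,'pillar top'),((413,290),60,'dish rim'),((501.5,226),142,'peg top'),((466,229),96,'lens'),((249,187),18,'tape'),((136,279),60,'jar')):
    print(n,atz(f,uv,z))
for l in('cup','tape','jar','stand'):
    m=silhouettes('top',l)
    if m: print(l,m[0]['uv'],m[0]['confidence'],m[0]['pixels'].sum())
for n,uv in(('handle_grip',(598,-271,142)),('stop',(459,-156,142)),('pivot',(612,-110,102)),('pillar base',(612,-110,0))):
    for ff in(f,s):
        c=np.array(ff['R'])@uv+ff['t'];p=np.array(ff['intrinsics'])@c;print(n,p[:2]/p[2])
E
```

```text
rim c [545.9 160.9  75. ]
handle end [448.9 191.5  66. ]
pillar top [ 607.9 -112.1  102. ]
dish rim [ 498.2 -143.    60. ]
peg top [ 592.  -272.2  142. ]
lens [ 596.2 -227.8   96. ]
tape [687.3 139.9  18. ]
jar [515.5 321.9  60. ]
cup [222.1, 265.1] 0.82 1404
tape [249.0, 177.4] 0.63 721
jar [136.3, 279.0] 0.57 628
stand [407.6, 262.2] 0.6 11529
handle_grip [500.5 222.3]
handle_grip [373.1 399.5]
stop [431.7 309.9]
stop [243.4 326.2]
pivot [395.7 218.6]
pivot [358.7 309.3]
pillar base [387.1 230.7]
pillar base [355.3 353.9]
```

```bash
cat >> h.py <<'E'
from scipy.spatial.transform import Rotation as Ro
def toolR(yaw,pitch,roll=0):
    """tool z pitched below horizontal by pitch deg along yaw deg; then roll deg about the horizontal heading axis"""
    y,p=np.radians([yaw,pitch]);h=np.array([np.cos(y),np.sin(y),0])
    z=np.cos(p)*h+np.sin(p)*np.array([0,0,-1]);x=np.array([-np.sin(y),np.cos(y),0])
    R=np.column_stack([x,np.cross(z,x),z])
    return Ro.from_rotvec(np.radians(roll)*h).as_matrix()@R
def delta(p,R,p0,R0):
    return (R0.T@(np.array(p)-p0)/1000).round(4), Ro.from_matrix(R0.T@R).as_rotvec().round(4)
def now():
    s=state();return np.array(s['eef_pos']),np.array(s['tcp_rot']),s
E
python3 - <<'E'
from h import *
p,R,s=now();print(s['q'],p,R)
print(delta([430,198,230],toolR(-17.5,60),p,R))
E
```

```text
[ 9.79919888e-01  1.58422533e-01  1.59703523e+00  3.42863557e-06
  1.38615770e+00 -2.10081444e-01] [213.70083238 533.7916035  231.26880375] [[ 3.71659219e-01  9.28369228e-01 -1.55072119e-05]
 [ 9.28369228e-01 -3.71659220e-01 -1.70666580e-05]
 [-2.16075584e-05 -8.05343753e-06 -1.00000000e+00]]
(array([-0.2313,  0.3256,  0.0013]), array([-0.5234,  0.0198, -0.0736]))
```

step_arm(plan=[{"xyz": [-0.035, 0.05, 0], "rotation": [-0.08, 0, -0.01]}, {"xyz": [-0.07, 0.1, 0], "rotation": [-0.16, 0.005, -0.02]}, {"xyz": [-0.105, 0.15, 0], "rotation": [-0.24, 0.01, -0.03]}, {"xyz": [-0.14, 0.2, 0], "rotation": [-0.32, 0.015, -0.045]}, {"xyz": [-0.175, 0.25, 0], "rotation": [-0.4, 0.018, -0.06]}])

```text
time_s: 2.08
eef_pos: [381.7, 277.0, 231.7]
tcp_rot: [[0.312, 0.873, 0.375], [0.95, -0.29, -0.118], [0.006, 0.393, -0.92]]
contact_force: [0.1, 1.3, 0.5]
width: 85.5
```

```bash
python3 - <<'E'
from h import *
p,R,s=now();print(s['time_s'],s['q'],p,R)
print(delta([430,198,230],toolR(-17.5,60),p,R))
E
```

```text
2.075 [ 0.56822034 -0.2716186   2.05668726 -0.34193776  1.11253215 -0.56898636] [381.66270906 276.96949532 231.71224273] [[ 0.31239005  0.87291297  0.37474712]
 [ 0.94993556 -0.2895023  -0.11751953]
 [ 0.00590583  0.39269755 -0.91964871]]
(array([-0.0599,  0.0644,  0.029 ]), array([-0.12  ,  0.0002, -0.0136]))
```

step_arm(plan=[{"xyz": [-0.02, 0.02, 0.01], "rotation": [-0.06, 0, 0]}, {"xyz": [-0.04, 0.04, 0.02], "rotation": [-0.12, 0, -0.01]}, {"xyz": [-0.06, 0.064, 0.029], "rotation": [-0.2, 0, -0.014]}, {"xyz": [-0.06, 0.064, 0.029], "rotation": [-0.29, 0, -0.014]}, {"xyz": [-0.06, 0.064, 0.029], "rotation": [-0.38, 0, -0.014]}])

```text
time_s: 2.7
eef_pos: [429.0, 199.0, 229.7]
tcp_rot: [[0.304, 0.675, 0.672], [0.953, -0.214, -0.215], [-0.001, 0.706, -0.708]]
contact_force: [-0.1, -0.4, -0.3]
width: 85.0
```

```bash
python3 - <<'E'
from h import *
p,R,s=now();print(s['time_s'],s['q'],p,R)
f=grab_frame('wrist');save(f,'w1');np.save('w1.npy',dict(p=p,R=R,M=f['mount'],K=f['intrinsics']),allow_pickle=True)
for l in('cup','cup_center','cup_handle','spacer0_center'):
  print(l,[(np.round(x['uv']),round(x['confidence'],2)) for x in mark_of('wrist',l)[:3]])
E
```

```text
2.7 [ 0.51579637 -0.41062101  2.29526937 -0.77850552  0.83089237 -0.33091606] [428.96022095 198.97866365 229.70778773] [[ 3.03617071e-01  6.75018445e-01  6.72433471e-01]
 [ 9.52793765e-01 -2.14474348e-01 -2.14906482e-01]
 [-8.46109114e-04  7.05939695e-01 -7.08271439e-01]]
cup [(array([326., 115.]), 0.89)]
cup_center []
cup_handle [(array([328.,  97.]), 0.69)]
spacer0_center []
```

View pics/w1.png

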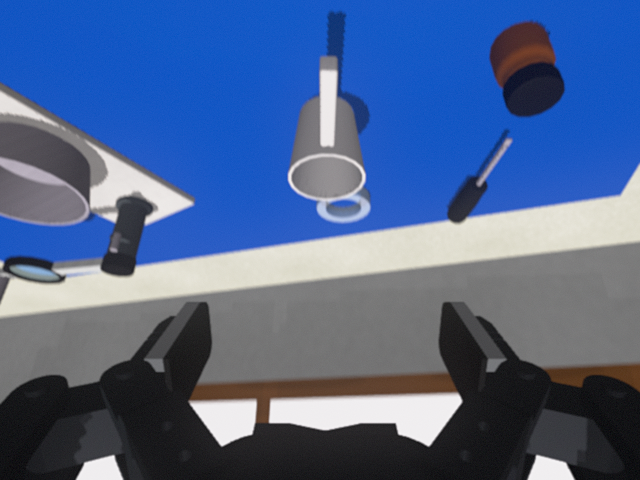

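```bash
cat > kin.py <<'E'
import numpy as np
from scipy.spatial.transform import Rotation as Ro
from scipy.optimize import least_squares
ry=lambda a:Ro.from_euler('y',a).as_matrix()
rz=lambda a:Ro.from_euler('z',a).as_matrix()
RT=np.eye(3)
def fk(q,k,full=False):
    h,d,L2,a3,L3,lt=k
    A=rz(q[0]);p=A@[0,d,h];A=A@ry(q[1]);p=p+A@[0,0,L2];A=A@ry(q[2]);p=p+A@[a3,0,L3]
    w=p.copy()
    A=A@rz(q[3])@ry(q[4])@rz(q[5]);p=p+A@[0,0,lt]
    return (p,A@RT,w) if full else (p,A@RT)
E
python3 - <<'E'
from h import *; import kin
from kin import *
np.set_printoptions(precision=3,suppress=True)
D=[([.979919888,.158422533,1.59703523,0,1.3861577,-.210081444],[213.70083238,533.7916035,231.26880375],[[.371659,.928369,0],[.928369,-.371659,0],[0,0,-1]]),
([ 0.56822034,-0.2716186 , 2.05668726,-0.34193776 , 1.11253215, -0.56898636],[381.66270906,276.96949532,231.71224273],[[ 0.31239005,0.87291297 , 0.37474712],[ 0.94993556 ,-0.2895023,-0.11751953],[ 0.00590583 , 0.39269755 ,-0.91964871]]),
([ 0.51579637,-0.41062101 , 2.29526937 ,-0.77850552 , 0.83089237 ,-0.33091606],[428.96022095 ,198.97866365 ,229.70778773],[[ 3.03617071e-01 , 6.75018445e-01 , 6.72433471e-01],[ 9.52793765e-01 ,-2.14474348e-01, -2.14906482e-01],[-8.46109114e-04 , 7.05939695e-01 ,-7.08271439e-01]])]
import pickle;pickle.dump(D,open('D.pkl','wb'))
for q,p,R in D:
    print(fk(q,[0]*6)[1].T@np.array(R)); print(fk(q,[0]*6)[1][:,2],np.array(R)[:,2])
w=np.load('w1.npy',allow_pickle=True).item();M=np.array(w['M']);K=np.array(w['K'])
T=np.eye(4);T[:3,:3]=w['R'];T[:3,3]=w['p'];T=T@M
def az(uv,z):
    d=T[:3,:3]@np.linalg.solve(K,[uv[0],uv[1],1]);c=T[:3,3];return c+d*(z-c[2])/d[2]
for uv,z in(((328,57),66),((327,175),75),((345,208),0)):print(uv,az(uv,z))
E
```

```text
[[-1.  0. -0.]
 [-0. -1. -0.]
 [-0. -0.  1.]]
[-0. -0. -1.] [ 0.  0. -1.]
[[-1. -0.  0.]
 [-0. -1. -0.]
 [ 0. -0.  1.]]
[ 0.375 -0.118 -0.92 ] [ 0.375 -0.118 -0.92 ]
[[-1.  0.  0.]
 [-0. -1.  0.]
 [ 0.  0.  1.]]
[ 0.672 -0.215 -0.708] [ 0.672 -0.215 -0.708]
(328, 57) [438.334 197.052  66.   ]
(327, 175) [542.685 163.73   75.   ]
(345, 208) [716.72  134.621   0.   ]
```

```bash
cat >> kin.py <<'E'
RT=np.diag([-1.,-1,1])
E
python3 - <<'E'
from kin import *;import pickle
D=pickle.load(open('D.pkl','rb'))
np.set_printoptions(precision=2,suppress=True)
f=lambda k:np.concatenate([fk(q,k)[0]-p for q,p,R in D])
r=least_squares(f,[300,120,400,0,400,250]);print(r.x,r.fun,np.linalg.svd(r.jac)[1])
g=lambda k:f(np.insert(k,3,0));r=least_squares(g,[300,120,400,400,250]);print(r.x,r.fun)
E
```

```text
[298.1 119.9 385.7  47.8 519.1 305.4] [ 0. -0. -0. -0.  0. -0.  0. -0.  0.] [3.38 1.8  1.74 0.49 0.27 0.04]
[240.63 119.72 394.27 509.17 304.76] [ 0.35  0.21  0.44 -1.69 -1.06  0.19  1.3   0.92 -0.63]
```

```bash
cat >> kin.py <<'E'
KP=[298.1,119.9,385.7,47.8,519.1,305.4]
import pickle,os
if os.path.exists('D.pkl'):
    _D=pickle.load(open('D.pkl','rb'));KP=least_squares(lambda k:np.concatenate([fk(q,k)[0]-p for q,p,R in _D]),KP).x
LO=np.array([-2.91,-.94,.18,-1.29,.17,-3]);HI=np.array([2.91,2.29,2.7,4.43,2.64,3])
def ik(p,R,q0):
    def f(q):
        P,A=fk(q,KP);return np.r_[(P-p)/100,Ro.from_matrix(A.T@R).as_rotvec()]
    r=least_squares(f,np.clip(q0,LO+1e-3,HI-1e-3),bounds=(LO,HI),xtol=1e-10,ftol=1e-12)
    return r.x,np.linalg.norm(r.fun)
E
cat > plan.py <<'E'
from h import toolR
from kin import *
np.set_printoptions(precision=2,suppress=True)
q0=[ 0.516,-0.41,2.295,-0.7785,0.831,-0.331]
C=np.array([500,-142.5])
HD=lambda y:np.array([np.cos(np.radians(y)),np.sin(np.radians(y)),0])
def run(P,psi,roll,zb=130,off=33,verbose=False):
    G0=np.array([474,185,58.])
    s=np.sign(roll); spill=np.array([np.sin(np.radians(psi)),-np.cos(np.radians(psi))])*s
    lip=C-off*spill; G1=np.r_[lip,zb]-75*HD(psi)
    way=[(G0+[0,0,120],-17.5,0),(G0,-17.5,0)]+[(G0+[0,0,110],-17.5,0)]
    a=way[-1]
    for i in range(1,11):
        t=i/10;way.append((a[0]*(1-t)+(G1+[0,0,30])*t,-17.5*(1-t)+psi*t,0))
    for i in range(1,13):
        way.append((G1+[0,0,30*(1-i/12)],psi,roll*i/12))
    q=q0;worst=0;dmax=0;qs=[];minz=999
    for G,y,r in way:
        R=toolR(y,P,r);p=G+19*R[:,2];qn,e=ik(p,R,q);qs.append(qn);worst=max(worst,e)
        if len(qs)>3:dmax=max(dmax,np.abs(qn-q).max())
        w=fk(qn,KP,True)[2];minz=min(minz,w[2])
        q=qn
    if verbose:
        for w,q in zip(way,qs):print(w[0].round(),round(w[1]),round(w[2]),q)
    return worst,dmax,minz,qs[-1]
if __name__=='__main__':
    for P in(25,35,45,55):
        for psi in(-60,-40,-20,0,20,40):
            for roll in(120,-120):
                print(P,psi,roll,run(P,psi,roll))
E
python3 plan.py
```

```text
25 -60 120 (np.float64(0.8666307830606106), np.float64(0.1675453883046451), np.float64(265.3786253060339), array([-0.29, -0.42,  2.57, -1.29,  0.17,  1.92]))
25 -60 -120 (np.float64(0.39714974387884183), np.float64(0.13454609259652628), np.float64(138.72750867545955), array([ 0.15,  0.71,  1.82, -1.29,  1.74, -1.04]))
25 -40 120 (np.float64(0.8380649321645073), np.float64(0.174891789943582), np.float64(265.3786253060339), array([-0.3 , -0.56,  2.67, -1.29,  0.17,  1.84]))
25 -40 -120 (np.float64(0.7128606975406527), np.float64(0.17074120636589152), np.float64(200.6249810766464), array([ 0.12,  0.49,  1.98, -1.29,  1.51, -1.14]))
25 -20 120 (np.float64(0.9541670453973636), np.float64(0.1881589289412029), np.float64(265.3786253060339), array([-0.31, -0.61,  2.7 , -1.29,  0.17,  1.77]))
25 -20 -120 (np.float64(0.7960795869882552), np.float64(1.4234339795767148), np.float64(265.3786253060339), array([-0.51, -0.6 ,  2.7 , -1.29,  0.17, -2.23]))
25 0 120 (np.float64(0.36270824834507076), np.float64(2.0306350944968714), np.float64(69.4807230358191), array([-1.37,  0.71,  2.36,  1.4 ,  1.8 ,
[... 5812 characters left out ...]
2.6064708229941), array([-0.57, -0.62,  2.7 , -1.29,  0.17, -2.07]))
55 20 120 (np.float64(0.12872501866193484), np.float64(0.368517868664588), np.float64(12.696764593293665), array([-1.09,  1.  ,  1.72,  1.02,  2.26, -2.43]))
55 20 -120 (np.float64(1.0535708467810017), np.float64(1.0507698778276522), np.float64(292.6064708229941), array([-0.57, -0.52,  2.63, -1.29,  0.17, -2.09]))
55 40 120 (np.float64(0.37339760381885034), np.float64(0.475255878990384), np.float64(12.696764593378248), array([-0.99,  1.1 ,  1.45,  0.87,  2.44, -2.34]))
55 40 -120 (np.float64(1.1871579939484702), np.float64(0.8960035747926303), np.float64(292.6064708229941), array([-0.55, -0.37,  2.51, -1.29,  0.17, -2.12]))
```

```bash
cat > plan2.py <<'E'
from h import toolR
from kin import *
np.set_printoptions(precision=2,suppress=True)
q0=[ 0.516,-0.41,2.295,-0.7785,0.831,-0.331]
C=np.array([500,-142.5])
HD=lambda y:np.array([np.cos(np.radians(y)),np.sin(np.radians(y)),0])
def lipoff(t): # forward, up offset of lip from bar point
    t=np.radians(t);return 109*np.cos(t)+17*np.sin(t), -109*np.sin(t)+17*np.cos(t)
def Gpour(psi,tilt,off,zl):
    f,u=lipoff(max(tilt,60)) ;h=HD(psi)
    return np.r_[C,zl]-off*h-f*h-np.array([0,0,u])
def run(P,psi,tilt,zl=85,off=30,verbose=False):
    G0=np.array([474,185,58.])
    way=[(G0+[0,0,120],-17.5,0),(G0,-17.5,0)]+[(G0+[0,0,140],-17.5,0)]
    a=way[-1];G1=Gpour(psi,0,off,zl)
    for i in range(1,11):
        t=i/10;way.append((a[0]*(1-t)+G1*t,-17.5*(1-t)+psi*t,0))
    for i in range(1,13):
        way.append((Gpour(psi,tilt*i/12,off,zl),psi,tilt*i/12))
    q=q0;worst=0;dmax=0;qs=[];minz=999
    for G,y,r in way:
        R=toolR(y,P+r);p=G+19*R[:,2];qn,e=ik(p,R,q);qs.append(qn);worst=max(worst,e)
        if len(qs)>3:dmax=max(dmax,np.abs(qn-q).max())
        w=fk(qn,KP,True)[2];minz=min(minz,w[2])
        if verbose:print(G.round(),round(y),round(r),qn,round(e,3),w.round())
        q=qn
    return worst,dmax,minz,qs[-1]
if __name__=='__main__':
    for P in(35,40,45,50):
        for psi in(-90,-70,-50,-30,-10,10,30,60):
            for t in (112,120):
                print(P,psi,t,run(P,psi,t))
E
python3 plan2.py
```

```text
35 -90 112 (np.float64(0.20473275715008427), np.float64(0.18126033919832435), np.float64(269.3967440976476), array([-0.84,  0.49,  1.58,  0.62,  1.86, -0.91]))
35 -90 120 (np.float64(0.20473275715008427), np.float64(0.19498949966511675), np.float64(269.3967440976476), array([-0.88,  0.6 ,  1.52,  0.68,  1.96, -0.94]))
35 -70 112 (np.float64(0.20473275715008427), np.float64(0.23134258027220436), np.float64(269.3967440976476), array([-0.74,  0.62,  1.39,  0.45,  2.03, -1.08]))
35 -70 120 (np.float64(0.20473275715008427), np.float64(0.24832597381058252), np.float64(269.3967440976476), array([-0.76,  0.74,  1.3 ,  0.5 ,  2.14, -1.08]))
35 -50 112 (np.float64(0.20473275715008427), np.float64(0.3888270924416285), np.float64(269.3967440976476), array([-0.63,  0.72,  1.24,  0.25,  2.15, -1.3 ]))
35 -50 120 (np.float64(0.20473275715008427), np.float64(0.41547344232591676), np.float64(269.3967440976476), array([-0.64,  0.85,  1.12,  0.28,  2.28, -1.28]))
35 -30 112 (np.float64(0.20473275715008427), np.float64(0.45363840111849596), np.float64(269.3967440976476), array([-0.51,  0.78,  1.15,  0.0
[... 8386 characters left out ...]
237.62988835683365), array([-0.27,  1.03,  0.97, -0.68,  2.4 , -2.19]))
50 30 112 (np.float64(0.35460985373912934), np.float64(0.5099475667603364), np.float64(277.3963679143201), array([-0.18,  0.82,  1.23, -0.79,  2.1 , -2.3 ]))
50 30 120 (np.float64(0.35460985373912934), np.float64(0.5099475667603364), np.float64(237.6298881061249), array([-0.16,  0.93,  1.14, -0.87,  2.2 , -2.32]))
50 60 112 (np.float64(0.683409151193378), np.float64(0.6532374401017174), np.float64(277.3963679143201), array([-0.05,  0.62,  1.54, -1.04,  1.76, -2.42]))
50 60 120 (np.float64(0.683409151193378), np.float64(0.6532374401017174), np.float64(237.62988804692634), array([-0.01,  0.73,  1.48, -1.11,  1.86, -2.39]))
```

```bash
cat > d.py <<'E'
import sys
from h import *
def G(x,y,z,yaw,P,roll=0):
    R=toolR(yaw,P,roll);return np.array([x,y,z])+19*R[:,2],R
def show(*ts):
    p,R,s=now();print('t',s['time_s'],'q',s['q'].round(2),'p',p.round(1),'F',np.round(s['contact_force'],1),'w',round(s['width'],1))
    for t in ts:
        d=delta(*G(*t),p,R);print(t,'xyz',d[0].round(4),'rot',d[1].round(3))
if __name__=='__main__': show(*[tuple(map(float,a.split(','))) for a in sys.argv[1:]])
E
python3 d.py 473.5,185.3,150,-17.5,50 473.5,185.3,58,-17.5,50
```

```text
t 2.95 q [ 0.52 -0.41  2.29 -0.77  0.83 -0.34] p [429.  199.7 229.8] F [0.6 0.2 1.1] w 85.1
(473.5, 185.3, 150.0, -17.5, 50.0) xyz [-1.000e-04 -2.440e-02  1.086e-01] rot [ 0.082  0.002 -0.   ]
(473.5, 185.3, 58.0, -17.5, 50.0) xyz [ 1.00e-04 -8.90e-02  1.74e-01] rot [ 0.082  0.002 -0.   ]
```

step_arm(plan=[{"xyz": [0, -0.012, 0.054], "rotation": [0.04, 0.001, 0]}, {"xyz": [0, -0.0244, 0.1086], "rotation": [0.082, 0.002, 0]}, {"xyz": [0, -0.046, 0.13], "rotation": [0.082, 0.002, 0]}, {"xyz": [0, -0.068, 0.152], "rotation": [0.082, 0.002, 0]}, {"xyz": [0, -0.089, 0.174], "rotation": [0.082, 0.002, 0]}])

```text
time_s: 3.58
eef_pos: [486.5, 181.0, 42.8]
tcp_rot: [[0.303, 0.729, 0.614], [0.953, -0.232, -0.194], [0.001, 0.644, -0.765]]
contact_force: [0.1, -0.3, 0.3]
width: 85.4
```

```bash
python3 d.py 473.5,185.3,58,-17.5,50; python3 - <<'E'
from h import *
for c in('wrist','side'):
    save(grab_frame(c),'g1'+c)
E
```

```text
t 3.575 q [ 0.36  0.1   2.27 -1.16  0.45  0.1 ] p [486.5 181.   42.8] F [ 0.1 -0.3  0.3] w 85.4
(473.5, 185.3, 58.0, -17.5, 50.0) xyz [ 0.0002 -0.0007 -0.0014] rot [ 0.001  0.001 -0.002]
```

View pics/g1wrist.png

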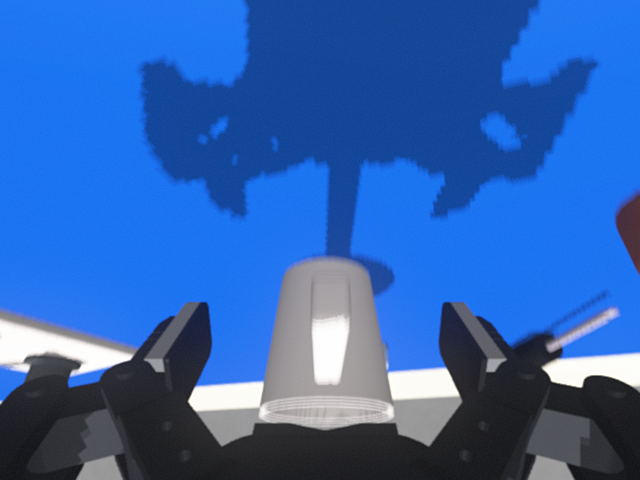

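View pics/g1side.png

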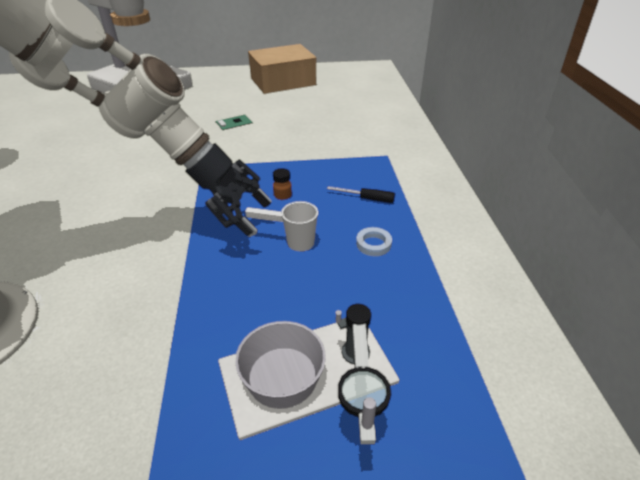

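step_arm(plan=[{"xyz": [0, 0, 0], "rotation": [0, 0, 0]}, {"xyz": [0, 0, 0], "rotation": [0, 0, 0]}, {"xyz": [0, 0, 0], "rotation": [0, 0, 0]}, {"xyz": [0, 0, 0], "rotation": [0, 0, 0]}, {"xyz": [0, 0, 0], "rotation": [0, 0, 0]}], grip=1, force=70)

```text
time_s: 4.3
eef_pos: [485.4, 181.4, 43.7]
tcp_rot: [[0.301, 0.73, 0.614], [0.954, -0.23, -0.194], [-0.0, 0.644, -0.765]]
contact_force: [-2.0, 0.3, 4.4]
width: 11.0
```

```bash
python3 d.py 473.5,185.3,200,-17.5,50; python3 - <<'E'
from h import *
for c in('wrist','side'):
    save(grab_frame(c),'g2'+c)
E
```

```text
t 4.3 q [ 0.36  0.09  2.28 -1.16  0.45  0.09] p [485.4 181.4  43.7] F [-2.   0.3  4.4] w 11.0
(473.5, 185.3, 200.0, -17.5, 50.0) xyz [ 1.000e-04  9.100e-02 -1.087e-01] rot [ 0.002  0.    -0.   ]
```

View pics/g2wrist.png

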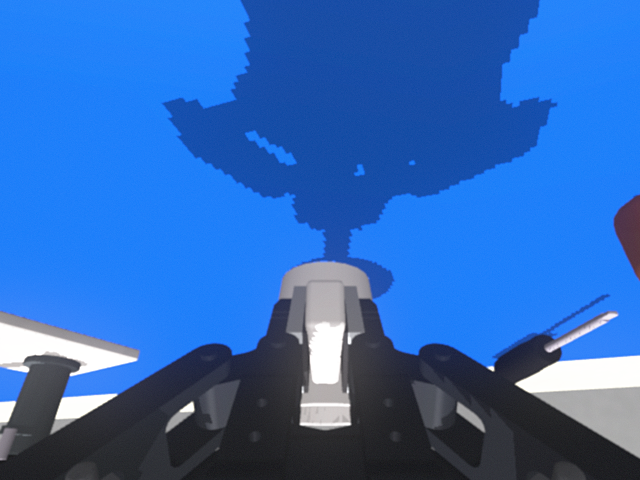

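step_arm(plan=[{"xyz": [0, 0.01, -0.012], "rotation": [0, 0, 0]}, {"xyz": [0, 0.025, -0.03], "rotation": [0, 0, 0]}, {"xyz": [0, 0.045, -0.054], "rotation": [0, 0, 0]}, {"xyz": [0, 0.068, -0.082], "rotation": [0, 0, 0]}, {"xyz": [0, 0.091, -0.109], "rotation": [0, 0, 0]}])

```text
time_s: 5.03
eef_pos: [483.6, 181.2, 184.9]
tcp_rot: [[0.301, 0.732, 0.611], [0.954, -0.23, -0.194], [-0.001, 0.641, -0.767]]
contact_force: [1.1, 0.1, -0.4]
width: 10.9
```

```bash
python3 - <<'E'
from h import *
for c in('top','side'):
    save(grab_frame(c),'g3'+c)
E
python3 - <<'E'
from plan2 import *
for tl in(0,60,80,100,115,120):print(tl,Gpour(-45,tl,30,85).round(1))
run(50,-45,120,verbose=True)
E
```

```text
0 [429.8 -72.3 170.9]
60 [429.8 -72.3 170.9]
80 [453.6 -96.1 189.4]
100 [ 480.3 -122.8  195.3]
115 [ 500.5 -143.   191. ]
120 [ 506.9 -149.4  187.9]
[474. 185. 178.] -18 0 [ 0.36 -0.2   2.24 -0.72  0.65 -0.42] 0.0 [298. 240. 397.]
[474. 185.  58.] -18 0 [ 0.36  0.09  2.28 -1.16  0.45  0.09] 0.0 [298. 240. 277.]
[474. 185. 198.] -18 0 [ 0.36 -0.24  2.23 -0.68  0.68 -0.47] 0.0 [298. 240. 417.]
[470. 159. 195.] -20 0 [ 0.32 -0.27  2.26 -0.68  0.69 -0.47] 0.0 [297. 223. 415.]
[465. 134. 193.] -23 0 [ 0.27 -0.3   2.29 -0.68  0.69 -0.47] 0.0 [296. 205. 412.]
[461. 108. 190.] -26 0 [ 0.22 -0.34  2.32 -0.67  0.69 -0.48] 0.0 [295. 188. 409.]
[456.  82. 187.] -28 0 [ 0.16 -0.37  2.35 -0.67  0.69 -0.49] 0.0 [295. 170. 407.]
[452.  56. 184.] -31 0 [ 0.11 -0.39  2.37 -0.66  0.69 -0.5 ] 0.0 [295. 152. 404.]
[448.  31. 182.] -34 0 [ 0.05 -0.42  2.4  -0.65  0.68 -0.52] 0.0 [295. 134. 401.]
[443.   5. 179.] -37 0 [-0.02 -0.44  2.42 -0.65  0.67 -0.53] 0.0 [296. 115. 398.]
[439. -21. 176.] -40 0 [-0.08 -0.46  2.43 -0.64  0.67 -0.55] 0.0 [297.  96. 396.]
[434. -47. 174.] -42 0 [-0.15 -0.47  2.45 -0.63  
[... 449 characters left out ...]
30. -72. 171.] -45 50 [-0.48 -0.01  1.95  0.05  1.37 -1.28] 0.0 [ 465. -108.  453.]
[430. -72. 171.] -45 60 [-0.51  0.11  1.85  0.09  1.52 -1.32] 0.0 [ 499. -142.  440.]
[441. -84. 182.] -45 70 [-0.54  0.26  1.7   0.12  1.69 -1.34] 0.0 [ 542. -185.  430.]
[454. -96. 189.] -45 80 [-0.56  0.41  1.56  0.15  1.86 -1.36] 0.0 [ 584. -226.  409.]
[ 467. -109.  194.] -45 90 [-0.58  0.56  1.41  0.17  2.03 -1.36] 0.0 [ 622. -264.  378.]
[ 480. -123.  195.] -45 100 [-0.59  0.72  1.26  0.2   2.19 -1.35] 0.0 [ 656. -298.  338.]
[ 494. -136.  193.] -45 110 [-0.6   0.87  1.12  0.24  2.35 -1.34] 0.0 [ 684. -327.  291.]
[ 507. -149.  188.] -45 120 [-0.61  1.02  0.99  0.29  2.51 -1.3 ] 0.0 [ 706. -349.  238.]
```

View pics/g3side.png

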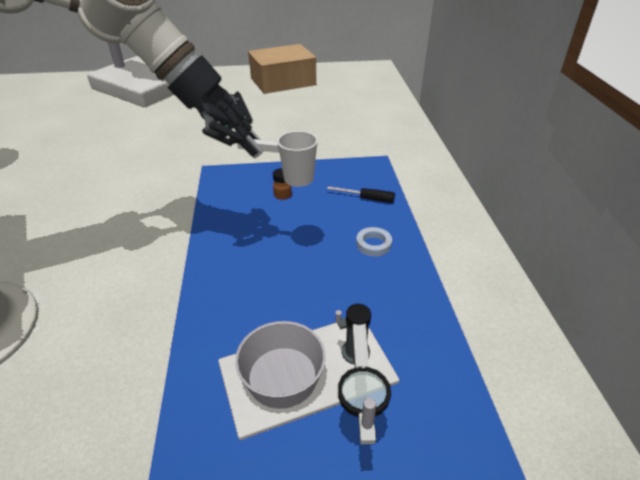

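```bash
python3 - <<'E'
from plan2 import *
for tl in(0,60,80,90,100,108,116,120):print(tl,Gpour(-30,tl,30,85).round(1))
E
python3 d.py 460,70,195,-23,50 451,-92,180,-30,50
```

```text
0 [414.1 -92.9 170.9]
60 [414.1 -92.9 170.9]
80 [ 443.1 -109.7  189.4]
90 [ 459.3 -119.   194. ]
100 [ 475.9 -128.6  195.3]
108 [ 489.2 -136.3  193.9]
116 [ 502.2 -143.8  190.4]
120 [ 508.5 -147.4  187.9]
t 5.125 q [ 0.36 -0.25  2.22 -0.68  0.69 -0.47] p [486.8 182.4 189.5] F [ 1.1  0.2 -1.8] w 10.9
(460.0, 70.0, 195.0, -23.0, 50.0) xyz [-0.1164  0.0101  0.0197] rot [ 0.006 -0.065  0.07 ]
(451.0, -92.0, 180.0, -30.0, 50.0) xyz [-0.2752  0.0312  0.0565] rot [ 0.006 -0.144  0.164]
```

View pics/g3top.png

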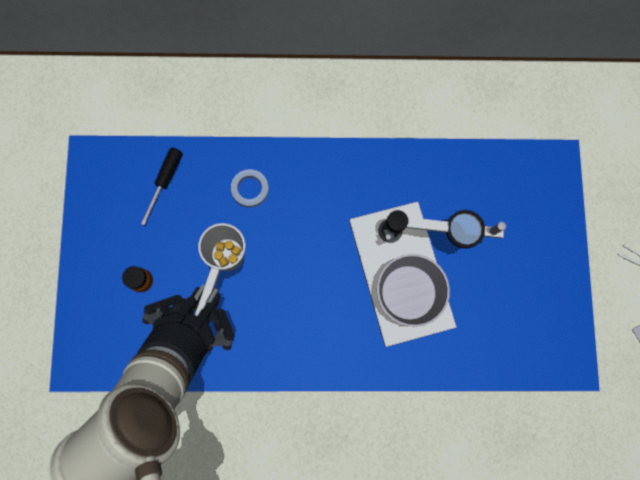

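step_arm(plan=[{"xyz": [-0.015, 0.001, 0.002], "rotation": [0.001, -0.008, 0.008]}, {"xyz": [-0.04, 0.003, 0.006], "rotation": [0.002, -0.02, 0.023]}, {"xyz": [-0.07, 0.006, 0.012], "rotation": [0.003, -0.038, 0.042]}, {"xyz": [-0.1, 0.008, 0.017], "rotation": [0.005, -0.055, 0.06]}, {"xyz": [-0.13, 0.012, 0.021], "rotation": [0.006, -0.07, 0.076]}])

```text
time_s: 5.75
eef_pos: [464.5, 48.9, 172.7]
tcp_rot: [[0.399, 0.711, 0.579], [0.917, -0.304, -0.26], [-0.009, 0.634, -0.773]]
contact_force: [-0.1, 0.2, -1.8]
width: 10.8
```

```bash
python3 d.py 414,-93,178,-30,50
```

```text
t 5.75 q [ 0.03 -0.47  2.41 -0.49  0.62 -0.82] p [464.5  48.9 172.7] F [-0.1  0.2 -1.8] w 10.8
(414.0, -93.0, 178.0, -30.0, 50.0) xyz [-0.1516  0.0107  0.0224] rot [-0.011 -0.065  0.092]
```

step_arm(plan=[{"xyz": [-0.035, 0.002, 0.005], "rotation": [-0.002, -0.015, 0.02]}, {"xyz": [-0.07, 0.005, 0.01], "rotation": [-0.005, -0.03, 0.042]}, {"xyz": [-0.105, 0.007, 0.015], "rotation": [-0.008, -0.045, 0.064]}, {"xyz": [-0.135, 0.009, 0.02], "rotation": [-0.01, -0.058, 0.082]}, {"xyz": [-0.1516, 0.0107, 0.0224], "rotation": [-0.011, -0.065, 0.092]}])

```text
time_s: 6.38
eef_pos: [424.8, -98.7, 163.2]
tcp_rot: [[0.501, 0.662, 0.557], [0.865, -0.386, -0.32], [0.003, 0.643, -0.766]]
contact_force: [-0.1, 0.6, -0.6]
width: 11.0
```

```bash
python3 d.py 414,-93,178,-30,50 414,-93,176,-30,80 414,-93,175,-30,110
```

```text
t 6.375 q [-0.49 -0.75  2.59 -0.03  0.61 -1.52] p [424.8 -98.7 163.2] F [-0.1  0.6 -0.6] w 11.0
(414.0, -93.0, 178.0, -30.0, 50.0) xyz [-0.0005  0.0002 -0.0002] rot [-0.    -0.001 -0.003]
(414.0, -93.0, 176.0, -30.0, 80.0) xyz [-0.0005 -0.0106 -0.0012] rot [ 0.523 -0.002 -0.003]
(414.0, -93.0, 175.0, -30.0, 110.0) xyz [-0.0005 -0.0182 -0.0074] rot [ 1.047 -0.003 -0.002]
```

```bash
python3 d.py 414,-93,177,-30,60 414,-93,176,-30,70 414,-93,175,-30,80 414,-93,174,-30,90 414,-93,174,-30,100
```

```text
t 6.375 q [-0.49 -0.75  2.59 -0.03  0.61 -1.52] p [424.8 -98.7 163.2] F [-0.1  0.6 -0.6] w 11.0
(414.0, -93.0, 177.0, -30.0, 60.0) xyz [-0.0005 -0.0038  0.0003] rot [ 0.174 -0.002 -0.003]
(414.0, -93.0, 176.0, -30.0, 70.0) xyz [-0.0005 -0.0076  0.0002] rot [ 0.349 -0.002 -0.003]
(414.0, -93.0, 175.0, -30.0, 80.0) xyz [-0.0005 -0.0113 -0.0005] rot [ 0.523 -0.002 -0.003]
(414.0, -93.0, 174.0, -30.0, 90.0) xyz [-0.0005 -0.0146 -0.0016] rot [ 0.698 -0.002 -0.003]
(414.0, -93.0, 174.0, -30.0, 100.0) xyz [-0.0005 -0.017  -0.0039] rot [ 0.872 -0.002 -0.002]
```

step_arm(plan=[{"xyz": [-0.0005, -0.0038, 0.0003], "rotation": [0.174, -0.002, -0.003]}, {"xyz": [-0.0005, -0.0076, 0.0002], "rotation": [0.349, -0.002, -0.003]}, {"xyz": [-0.0005, -0.0113, -0.0005], "rotation": [0.523, -0.002, -0.003]}, {"xyz": [-0.0005, -0.0146, -0.0016], "rotation": [0.698, -0.002, -0.003]}, {"xyz": [-0.0005, -0.017, -0.0039], "rotation": [0.872, -0.002, -0.002]}])

```text
time_s: 7.0
eef_pos: [412.0, -90.3, 157.1]
tcp_rot: [[0.498, 0.853, -0.153], [0.867, -0.49, 0.089], [0.001, -0.177, -0.984]]
contact_force: [-0.1, 0.9, -1.0]
width: 11.3
```

```bash
python3 d.py 415,-93,173,-30,100  428,-101,181,-30,120 443,-110,189,-30,130 451,-114,192,-30,135 459,-119,194,-30,140 ; python3 - <<'E'
from h import *
for c in('top','side'):
    save(grab_frame(c),'p1'+c)
E
```

```text
t 7.0 q [-0.51 -0.03  1.96  0.    1.39 -1.56] p [412.  -90.3 157.1] F [-0.1  0.9 -1. ] w 11.3
(415.0, -93.0, 173.0, -30.0, 100.0) xyz [-0.0008  0.0011  0.0026] rot [-0.003 -0.     0.002]
(428.0, -101.0, 181.0, -30.0, 120.0) xyz [-0.0013  0.0082 -0.0091] rot [0.346 0.    0.002]
(443.0, -110.0, 189.0, -30.0, 130.0) xyz [-0.0016  0.021  -0.0214] rot [0.52  0.    0.002]
(451.0, -114.0, 192.0, -30.0, 135.0) xyz [-0.0011  0.0279 -0.0269] rot [0.608 0.    0.002]
(459.0, -119.0, 194.0, -30.0, 140.0) xyz [-0.0014  0.0355 -0.0315] rot [0.695 0.    0.002]
```

View pics/p1side.png

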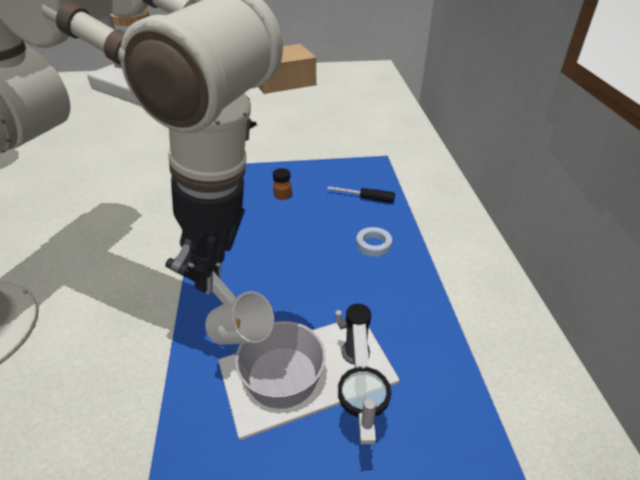

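View pics/p1top.png

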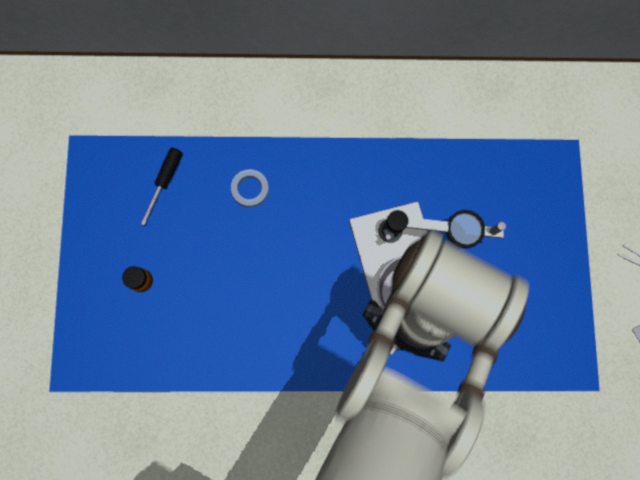

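step_arm(plan=[{"xyz": [-0.001, 0.003, -0.002], "rotation": [0.173, 0, 0.002]}, {"xyz": [-0.001, 0.0082, -0.0091], "rotation": [0.346, 0, 0.002]}, {"xyz": [-0.0012, 0.0145, -0.0155], "rotation": [0.433, 0, 0.002]}, {"xyz": [-0.0014, 0.021, -0.0214], "rotation": [0.52, 0, 0.002]}, {"xyz": [-0.0014, 0.0279, -0.0269], "rotation": [0.608, 0, 0.002]}])

```text
time_s: 7.72
eef_pos: [439.8, -107.4, 180.3]
tcp_rot: [[0.499, 0.618, -0.608], [0.867, -0.356, 0.35], [-0.0, -0.701, -0.713]]
contact_force: [-0.6, 0.3, -1.5]
width: 10.5
```

```bash
python3 d.py 459,-119,194,-30,140 467,-124,195,-30,145 476,-128.6,195.3,-30,150 484,-133.5,195,-30,155 492,-138,193,-30,160;python3 - <<'E'
from h import *
save(grab_frame('side'),'p2side')
E
```

```text
t 7.725 q [-0.51  0.5   1.45  0.01  1.97 -1.56] p [ 439.8 -107.4  180.3] F [-0.6  0.3 -1.5] w 10.5
(459.0, -119.0, 194.0, -30.0, 140.0) xyz [-0.0005  0.0046 -0.0066] rot [0.095 0.001 0.001]
(467.0, -124.0, 195.0, -30.0, 145.0) xyz [-0.0008  0.0089 -0.0141] rot [0.182 0.001 0.001]
(476.0, -128.6, 195.3, -30.0, 150.0) xyz [-0.0003  0.0143 -0.0218] rot [0.27  0.001 0.001]
(484.0, -133.5, 195.0, -30.0, 155.0) xyz [-0.0006  0.0196 -0.0287] rot [0.357 0.001 0.001]
(492.0, -138.0, 193.0, -30.0, 160.0) xyz [-0.0005  0.0261 -0.0343] rot [0.444 0.001 0.   ]
```

View pics/p2side.png

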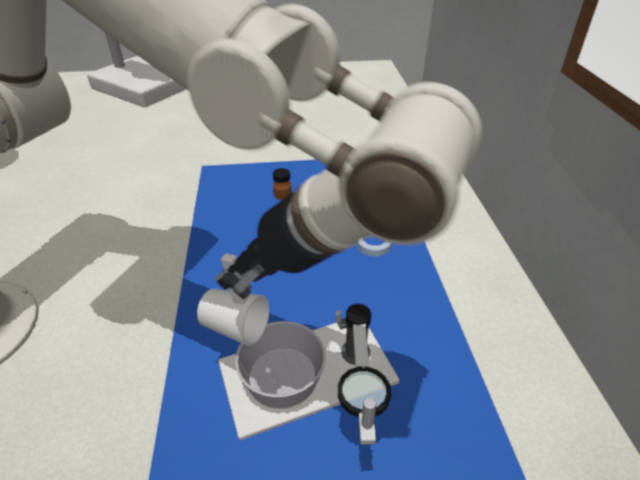

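step_arm(plan=[{"xyz": [-0.0005, 0.0046, -0.0066], "rotation": [0.095, 0, 0]}, {"xyz": [-0.0005, 0.0089, -0.0141], "rotation": [0.182, 0, 0]}, {"xyz": [-0.0005, 0.0143, -0.0218], "rotation": [0.27, 0, 0]}, {"xyz": [-0.0005, 0.0196, -0.0287], "rotation": [0.357, 0, 0]}, {"xyz": [-0.0005, 0.0261, -0.0343], "rotation": [0.444, 0, 0]}])

```text
time_s: 8.4
eef_pos: [476.9, -129.1, 186.8]
tcp_rot: [[0.499, 0.298, -0.814], [0.867, -0.171, 0.468], [-0.0, -0.939, -0.344]]
contact_force: [0.8, 0.1, -1.7]
width: 10.9
```

```bash
python3 d.py 492,-138,193,-30,160 502,-144,190,-30,166;python3 - <<'E'
from h import *
save(grab_frame('side'),'p3side')
E
```

```text
t 8.4 q [-0.51  0.91  1.05  0.01  2.4  -1.56] p [ 476.9 -129.1  186.8] F [ 0.8  0.1 -1.7] w 10.9
(492.0, -138.0, 193.0, -30.0, 160.0) xyz [-0.0002  0.0002  0.0004] rot [0.002 0.001 0.   ]
(502.0, -144.0, 190.0, -30.0, 166.0) xyz [-0.0004  0.0051 -0.0096] rot [0.106 0.001 0.   ]
```

View pics/p3side.png

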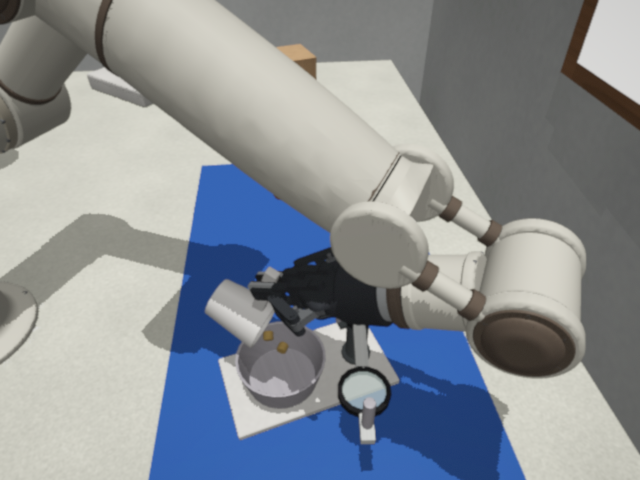

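step_arm(plan=[{"xyz": [-0.0002, 0.0025, -0.005], "rotation": [0.053, 0, 0]}, {"xyz": [-0.0004, 0.0051, -0.0096], "rotation": [0.106, 0, 0]}, {"xyz": [-0.0004, 0.0051, -0.0096], "rotation": [0.106, 0, 0]}, {"xyz": [-0.0004, 0.0051, -0.0096], "rotation": [0.106, 0, 0]}, {"xyz": [-0.0004, 0.0051, -0.0096], "rotation": [0.106, 0, 0]}])

```text
time_s: 9.07
eef_pos: [486.6, -134.7, 186.3]
tcp_rot: [[0.498, 0.212, -0.841], [0.867, -0.122, 0.483], [0.0, -0.97, -0.244]]
contact_force: [-0.1, -0.4, 0.4]
width: 11.2
```

```bash
python3 d.py 502,-144,190,-30,166 508,-147.4,188,-30,170;python3 - <<'E'
from h import *
save(grab_frame('side'),'p4side')
E
```

```text
t 9.075 q [-0.51  1.    0.96  0.01  2.5  -1.56] p [ 486.6 -134.7  186.3] F [-0.1 -0.4  0.4] w 11.2
(502.0, -144.0, 190.0, -30.0, 166.0) xyz [-0.0003  0.0008  0.0007] rot [0.003 0.002 0.001]
(508.0, -147.4, 188.0, -30.0, 170.0) xyz [-0.0003  0.0031 -0.0056] rot [0.072 0.002 0.001]
```

View pics/p4side.png

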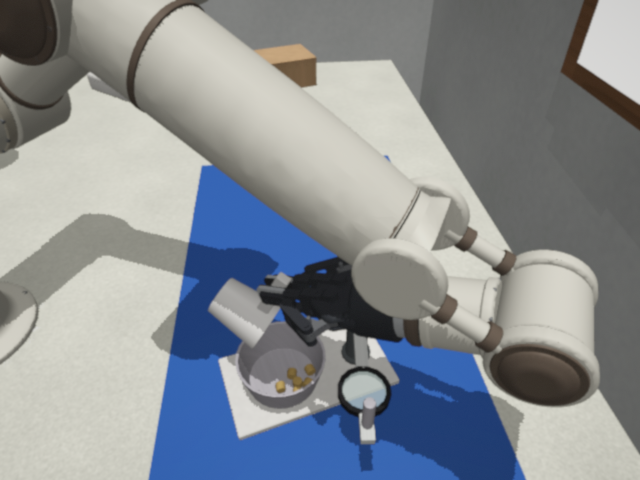

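```bash
python3 - <<'E'
import cv2
a=cv2.imread('pics/p4side.png')[260:420,200:340];cv2.imwrite('pics/p4z.png',cv2.resize(a,None,fx=4.2,fy=3.7,interpolation=cv2.INTER_CUBIC))
E
```

```text
(no output)
```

View pics/p4z.png

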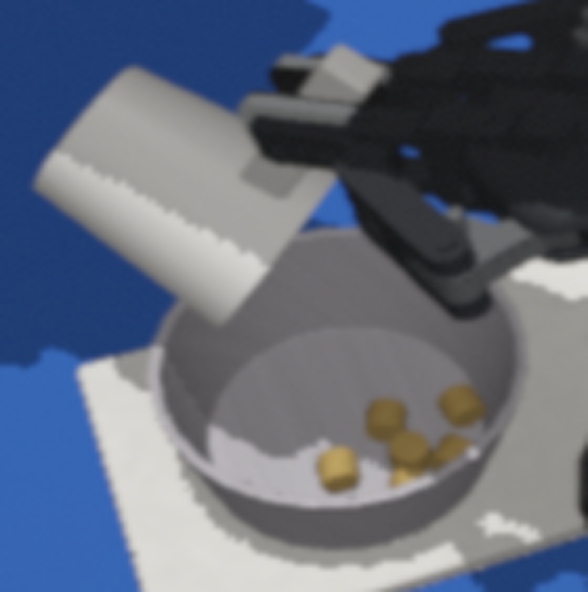

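```bash
python3 d.py 484,-133.5,196,-30,155 467,-124,200,-30,145 451,-114,200,-30,135 436,-105,200,-30,125 424,-98,200,-30,115
```

```text
t 9.125 q [-0.51  1.    0.96  0.01  2.5  -1.56] p [ 486.7 -134.8  186.2] F [ 0.1 -0.3 -1. ] w 10.7
(484.0, -133.5, 196.0, -30.0, 155.0) xyz [-0.0002 -0.0066  0.0191] rot [-0.19   0.002  0.001]
(467.0, -124.0, 200.0, -30.0, 145.0) xyz [-0.0004 -0.012   0.0361] rot [-0.364  0.002  0.001]
(451.0, -114.0, 200.0, -30.0, 135.0) xyz [ 0.0002 -0.0137  0.053 ] rot [-0.539  0.002  0.001]
(436.0, -105.0, 200.0, -30.0, 125.0) xyz [ 0.0006 -0.0153  0.068 ] rot [-0.713  0.001  0.001]
(424.0, -98.0, 200.0, -30.0, 115.0) xyz [ 0.0007 -0.0163  0.0791] rot [-0.888  0.001  0.002]
```

step_arm(plan=[{"xyz": [0, -0.0066, 0.019], "rotation": [-0.18, 0, 0]}, {"xyz": [0, -0.012, 0.036], "rotation": [-0.36, 0, 0]}, {"xyz": [0, -0.0137, 0.053], "rotation": [-0.535, 0, 0]}, {"xyz": [0, -0.0153, 0.068], "rotation": [-0.71, 0, 0]}, {"xyz": [0, -0.0163, 0.079], "rotation": [-0.885, 0, 0]}])

```text
time_s: 9.75
eef_pos: [416.8, -94.6, 183.1]
tcp_rot: [[0.498, 0.787, -0.364], [0.867, -0.452, 0.21], [0.0, -0.42, -0.908]]
contact_force: [-0.3, 0.2, 0.3]
width: 11.0
```

```bash
python3 d.py 418,-90,202,-30,105 416,-75,204,-29,95 418,-55,205,-28,85 425,-30,205,-27,75 430,-5,205,-26,66
```

```text
t 9.75 q [-0.51  0.17  1.74  0.    1.66 -1.56] p [416.8 -94.6 183.1] F [-0.3  0.2  0.3] w 11.0
(418.0, -90.0, 202.0, -30.0, 105.0) xyz [ 0.0046 -0.0059  0.0021] rot [-0.171  0.     0.002]
(416.0, -75.0, 204.0, -29.0, 95.0) xyz [ 0.0166 -0.0119  0.0033] rot [-0.346 -0.004 -0.015]
(418.0, -55.0, 205.0, -28.0, 85.0) xyz [ 0.035  -0.0167  0.0045] rot [-0.52  -0.006 -0.033]
(425.0, -30.0, 205.0, -27.0, 75.0) xyz [ 0.0604 -0.0198  0.0053] rot [-0.695 -0.005 -0.051]
(430.0, -5.0, 205.0, -26.0, 66.0) xyz [ 0.0848 -0.0251  0.0066] rot [-0.852 -0.001 -0.07 ]
```

step_arm(plan=[{"xyz": [0.0046, -0.006, 0.002], "rotation": [-0.171, 0, 0.002]}, {"xyz": [0.0166, -0.012, 0.0033], "rotation": [-0.346, -0.004, -0.015]}, {"xyz": [0.035, -0.0167, 0.0045], "rotation": [-0.52, -0.006, -0.033]}, {"xyz": [0.0604, -0.0198, 0.0053], "rotation": [-0.695, -0.005, -0.051]}, {"xyz": [0.0848, -0.0251, 0.0066], "rotation": [-0.852, -0.001, -0.07]}])

```text
time_s: 10.38
eef_pos: [437.1, -7.7, 188.0]
tcp_rot: [[0.438, 0.821, 0.366], [0.899, -0.401, -0.177], [0.002, 0.406, -0.914]]
contact_force: [-0.4, -0.5, -0.2]
width: 10.6
```

```bash
python3 d.py 440,45,200,-24,57 450,85,195,-22,50 460,125,185,-20,50 470,160,170,-18.5,50 473.5,185,140,-17.5,50
```

```text
t 10.375 q [-0.23 -0.51  2.31 -0.11  0.93 -1.3 ] p [437.1  -7.7 188. ] F [-0.4 -0.5 -0.2] w 10.6
(440.0, 45.0, 200.0, -24.0, 57.0) xyz [ 0.049  -0.0109 -0.0004] rot [-0.158  0.015 -0.032]
(450.0, 85.0, 195.0, -22.0, 50.0) xyz [ 0.0898 -0.0185  0.0002] rot [-0.28   0.036 -0.06 ]
(460.0, 125.0, 185.0, -20.0, 50.0) xyz [ 0.1306 -0.0304  0.006 ] rot [-0.279  0.054 -0.09 ]
(470.0, 160.0, 170.0, -18.5, 50.0) xyz [ 0.1667 -0.0424  0.0171] rot [-0.279  0.068 -0.112]
(473.5, 185.0, 140.0, -17.5, 50.0) xyz [ 0.1909 -0.0618  0.0414] rot [-0.279  0.077 -0.127]
```

step_arm(plan=[{"xyz": [0.049, -0.0109, 0], "rotation": [-0.158, 0.015, -0.032]}, {"xyz": [0.0898, -0.0185, 0], "rotation": [-0.28, 0.036, -0.06]}, {"xyz": [0.1306, -0.0304, 0.006], "rotation": [-0.279, 0.054, -0.09]}, {"xyz": [0.1667, -0.0424, 0.0171], "rotation": [-0.279, 0.068, -0.112]}, {"xyz": [0.1909, -0.0618, 0.0414], "rotation": [-0.279, 0.077, -0.127]}])

```text
time_s: 11.0
eef_pos: [485.9, 183.1, 126.0]
tcp_rot: [[0.299, 0.733, 0.611], [0.954, -0.231, -0.189], [0.003, 0.64, -0.769]]
contact_force: [1.4, -0.4, -0.5]
width: 11.0
```

```bash
python3 d.py 473.5,185,100,-17.5,50 473.5,185,70,-17.5,50 473.5,185,60,-17.5,50
```

```text
t 11.0 q [ 0.36 -0.12  2.26 -0.81  0.57 -0.31] p [485.9 183.1 126. ] F [ 1.4 -0.4 -0.5] w 11.0
(473.5, 185.0, 100.0, -17.5, 50.0) xyz [-0.002  -0.0261  0.0311] rot [-0.004 -0.003 -0.   ]
(473.5, 185.0, 70.0, -17.5, 50.0) xyz [-0.0021 -0.0453  0.0541] rot [-0.004 -0.003 -0.   ]
(473.5, 185.0, 60.0, -17.5, 50.0) xyz [-0.0021 -0.0517  0.0618] rot [-0.004 -0.003 -0.   ]
```

step_arm(plan=[{"xyz": [-0.001, -0.013, 0.0155], "rotation": [-0.002, -0.001, 0]}, {"xyz": [-0.002, -0.026, 0.031], "rotation": [-0.004, -0.003, 0]}, {"xyz": [-0.002, -0.038, 0.0455], "rotation": [-0.004, -0.003, 0]}, {"xyz": [-0.002, -0.0453, 0.0541], "rotation": [-0.004, -0.003, 0]}, {"xyz": [-0.002, -0.0453, 0.0541], "rotation": [-0.004, -0.003, 0]}])

```text
time_s: 11.62
eef_pos: [482.7, 178.6, 53.2]
tcp_rot: [[0.303, 0.734, 0.608], [0.953, -0.231, -0.196], [-0.004, 0.639, -0.769]]
contact_force: [-0.7, 0.6, -0.2]
width: 11.0
```

```bash
python3 d.py 473.5,185,60,-17.5,50 473.5,185,57,-17.5,50; python3 - <<'E'
from h import *
import cv2
f=grab_frame('side');save(f,'l1side');cv2.imwrite('pics/l1z.png',cv2.resize(f['frame'][150:300,200:400,::-1],None,fx=4,fy=4,interpolation=cv2.INTER_CUBIC))
E
```

```text
t 11.625 q [ 0.36  0.06  2.28 -1.09  0.46  0.02] p [482.7 178.6  53.2] F [-0.7  0.6 -0.2] w 11.0
(473.5, 185.0, 60.0, -17.5, 50.0) xyz [ 0.0033 -0.0038  0.0069] rot [-0.005  0.004  0.001]
(473.5, 185.0, 57.0, -17.5, 50.0) xyz [ 0.0033 -0.0057  0.0092] rot [-0.005  0.004  0.001]
```

View pics/l1z.png

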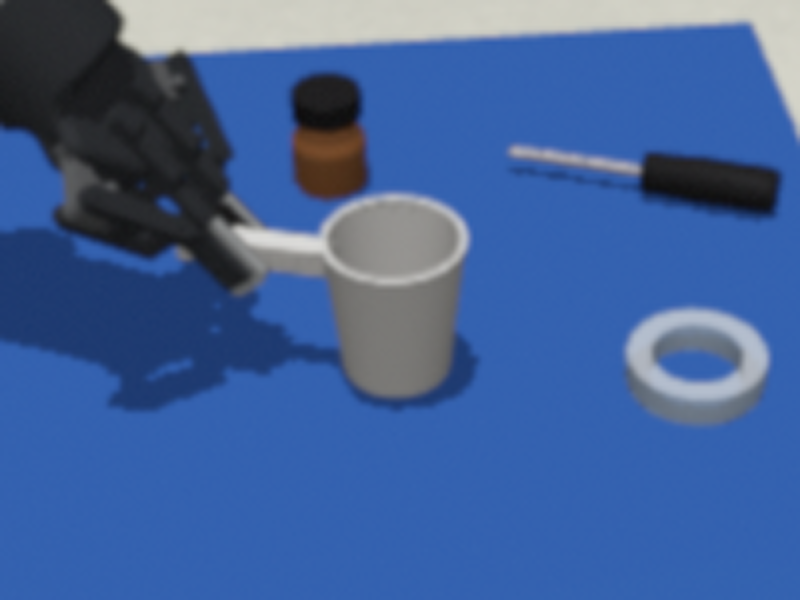

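step_arm(plan=[{"xyz": [0, -0.0015, 0.0018], "rotation": [-0.004, 0, 0]}, {"xyz": [0, -0.003, 0.0036], "rotation": [-0.004, 0, 0]}, {"xyz": [0, -0.0045, 0.0054], "rotation": [-0.004, 0, 0]}, {"xyz": [0, -0.006, 0.0072], "rotation": [-0.004, 0, 0]}, {"xyz": [0, -0.006, 0.0072], "rotation": [-0.004, 0, 0]}])

```text
time_s: 12.3
eef_pos: [483.4, 178.9, 44.3]
tcp_rot: [[0.303, 0.731, 0.612], [0.953, -0.23, -0.197], [-0.003, 0.643, -0.766]]
contact_force: [0.5, 0.1, -1.4]
width: 10.9
```

```bash
python3 d.py 473.5,185,57,-17.5,50
```

```text
t 12.3 q [ 0.36  0.08  2.28 -1.16  0.45  0.08] p [483.4 178.9  44.3] F [ 0.5  0.1 -1.4] w 10.9
(473.5, 185.0, 57.0, -17.5, 50.0) xyz [ 0.0028 -0.0005  0.002 ] rot [0.    0.004 0.   ]
```

step_arm(plan=[{"xyz": [0, -0.0006, 0.0008], "rotation": [0, 0, 0]}, {"xyz": [0, -0.0012, 0.0015], "rotation": [0, 0, 0]}, {"xyz": [0, -0.0012, 0.0015], "rotation": [0, 0, 0]}, {"xyz": [0, -0.0012, 0.0015], "rotation": [0, 0, 0]}, {"xyz": [0, -0.0012, 0.0015], "rotation": [0, 0, 0]}])

```text
time_s: 12.92
eef_pos: [484.5, 179.1, 43.6]
tcp_rot: [[0.303, 0.729, 0.614], [0.953, -0.23, -0.197], [-0.002, 0.644, -0.765]]
contact_force: [0.1, -0.6, 5.7]
width: 10.6
```

```bash
python3 d.py 473.5,185,57,-17.5,50
```

```text
t 12.925 q [ 0.36  0.09  2.28 -1.17  0.45  0.1 ] p [484.5 179.1  43.6] F [ 0.1 -0.6  5.7] w 10.6
(473.5, 185.0, 57.0, -17.5, 50.0) xyz [ 0.0023 -0.0007  0.0008] rot [ 0.002  0.003 -0.   ]
```

Contact (5.7 N up): release.

step_arm(plan=[{"xyz": [0, 0, 0], "rotation": [0, 0, 0]}, {"xyz": [0, 0, 0], "rotation": [0, 0, 0]}, {"xyz": [0, 0, 0], "rotation": [0, 0, 0]}, {"xyz": [0, 0, 0], "rotation": [0, 0, 0]}, {"xyz": [0, 0, 0], "rotation": [0, 0, 0]}], grip=0)

```text
time_s: 13.55
eef_pos: [483.6, 178.9, 42.6]
tcp_rot: [[0.303, 0.73, 0.612], [0.953, -0.23, -0.197], [-0.003, 0.643, -0.766]]
contact_force: [-0.4, 0.0, -0.6]
width: 85.3
```

```bash
python3 d.py 445,190,140,-17.5,50 430,170,260,-17.5,60;python3 - <<'E'
from h import *
save(grab_frame('wrist'),'r1w')
E
```

```text
t 13.55 q [ 0.36  0.09  2.28 -1.17  0.45  0.1 ] p [483.6 178.9  42.6] F [-0.4  0.  -0.6] w 85.3
(445.0, 190.0, 140.0, -17.5, 50.0) xyz [-0.0013  0.0319 -0.0814] rot [ 0.     0.004 -0.   ]
(430.0, 170.0, 260.0, -17.5, 60.0) xyz [-0.0253  0.0994 -0.1788] rot [ 0.175  0.004 -0.   ]
```

View pics/r1w.png

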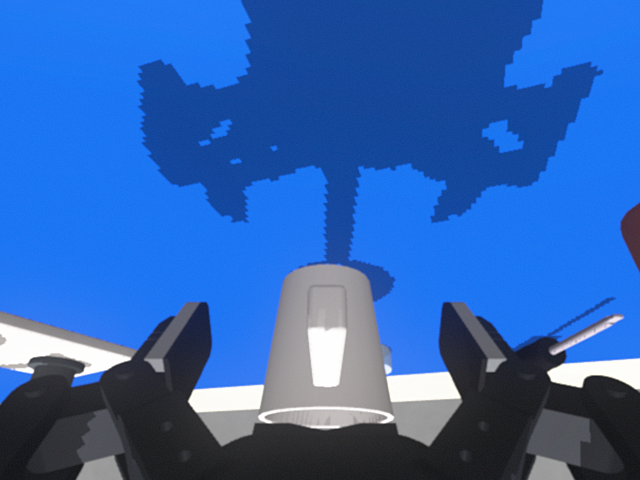

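step_arm(plan=[{"xyz": [0, 0.005, -0.025], "rotation": [0, 0, 0]}, {"xyz": [-0.001, 0.03, -0.08], "rotation": [0, 0.004, 0]}, {"xyz": [-0.006, 0.055, -0.12], "rotation": [0.05, 0.004, 0]}, {"xyz": [-0.015, 0.08, -0.15], "rotation": [0.11, 0.004, 0]}, {"xyz": [-0.0253, 0.0994, -0.1788], "rotation": [0.175, 0.004, 0]}])

```text
time_s: 14.22
eef_pos: [438.8, 167.3, 245.6]
tcp_rot: [[0.299, 0.826, 0.477], [0.954, -0.26, -0.148], [0.002, 0.499, -0.866]]
contact_force: [2.5, -0.0, -1.2]
width: 85.2
```

```bash
python3 d.py 470,80,250,-35,68 505,-10,250,-50,76 540,-100,250,-66,84 570,-190,245,-80,90 595,-272,240,-90,90; python3 - <<'E'
from h import *
save(grab_frame('side'),'r2s')
E
```

```text
t 14.225 q [ 0.29 -0.43  2.18 -0.34  0.98 -0.84] p [438.8 167.3 245.6] F [ 2.5 -0.  -1.2] w 85.2
(470.0, 80.0, 250.0, -35.0, 68.0) xyz [-0.0761  0.0479  0.0426] rot [ 0.138 -0.136  0.275]
(505.0, -10.0, 250.0, -50.0, 76.0) xyz [-0.1518  0.0973  0.0719] rot [ 0.27  -0.215  0.528]
(540.0, -100.0, 250.0, -66.0, 84.0) xyz [-0.2262  0.1472  0.101 ] rot [ 0.392 -0.265  0.811]
(570.0, -190.0, 245.0, -80.0, 90.0) xyz [-0.3017  0.1917  0.1324] rot [ 0.468 -0.287  1.066]
(595.0, -272.0, 240.0, -90.0, 90.0) xyz [-0.3724  0.2312  0.1608] rot [ 0.449 -0.332  1.236]
```

View pics/r2s.png

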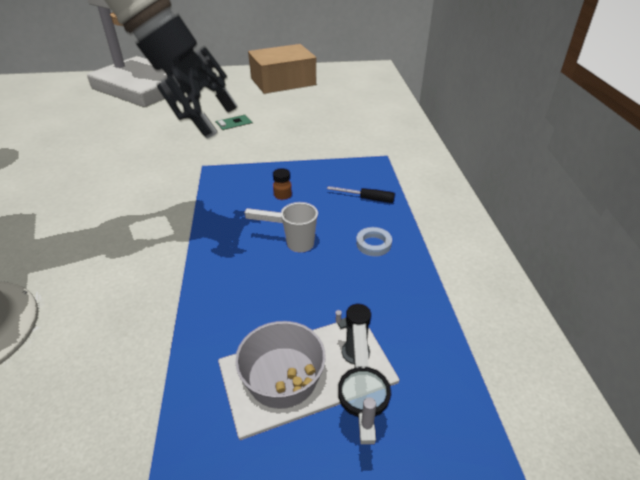

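step_arm(plan=[{"xyz": [-0.03, 0.019, 0.017], "rotation": [0.055, -0.055, 0.11]}, {"xyz": [-0.068, 0.043, 0.038], "rotation": [0.12, -0.12, 0.245]}, {"xyz": [-0.106, 0.067, 0.054], "rotation": [0.19, -0.168, 0.375]}, {"xyz": [-0.145, 0.093, 0.069], "rotation": [0.258, -0.208, 0.505]}, {"xyz": [-0.182, 0.117, 0.084], "rotation": [0.318, -0.235, 0.64]}])

```text
time_s: 14.9
eef_pos: [521.6, -51.1, 229.1]
tcp_rot: [[0.835, 0.539, 0.107], [0.55, -0.821, -0.155], [0.005, 0.188, -0.982]]
contact_force: [0.7, 0.1, -0.2]
width: 85.5
```

```bash
python3 d.py 540,-100,250,-66,84 570,-190,235,-80,90 595,-272,210,-90,90
```

```text
t 14.9 q [-0.26 -0.06  1.84 -0.13  1.22 -0.8 ] p [521.6 -51.1 229.1] F [ 0.7  0.1 -0.2] w 85.5
(540.0, -100.0, 250.0, -66.0, 84.0) xyz [-0.0118  0.0524  0.0079] rot [ 0.084 -0.028  0.161]
(570.0, -190.0, 235.0, -80.0, 90.0) xyz [-0.036   0.1377  0.0395] rot [ 0.186 -0.043  0.406]
(595.0, -272.0, 210.0, -90.0, 90.0) xyz [-0.0603  0.2138  0.0794] rot [ 0.182 -0.06   0.58 ]
```

step_arm(plan=[{"xyz": [-0.012, 0.046, 0.007], "rotation": [0.06, -0.02, 0.13]}, {"xyz": [-0.024, 0.092, 0.024], "rotation": [0.12, -0.03, 0.27]}, {"xyz": [-0.036, 0.138, 0.036], "rotation": [0.186, -0.043, 0.406]}, {"xyz": [-0.049, 0.178, 0.045], "rotation": [0.184, -0.052, 0.5]}, {"xyz": [-0.0603, 0.2138, 0.05], "rotation": [0.182, -0.06, 0.58]}])

```text
time_s: 15.52
eef_pos: [592.1, -267.5, 219.2]
tcp_rot: [[1.0, 0.0, -0.001], [0.0, -1.0, -0.002], [-0.001, 0.002, -1.0]]
contact_force: [0.5, 0.9, 0.0]
width: 85.4
```

```bash
python3 d.py 595,-272,180,-90,90; python3 - <<'E'
from h import *
p,R,s=now()
f=grab_frame('wrist');save(f,'m1w')
M=np.array(f['mount']);K=np.array(f['intrinsics']);T=np.eye(4);T[:3,:3]=R;T[:3,3]=p;T=T@M
def az(uv,z):
    d=T[:3,:3]@np.linalg.solve(K,[uv[0],uv[1],1]);c=T[:3,3];return (c+d*(z-c[2])/d[2]).round(1)
for l,z in(('handle_grip',129),('pivot',129),('dish_floor',14)):
    for m in mark_of('wrist',l)[:2]:print(l,m['uv'],m['confidence'],az(m['uv'],z))
for X in((595,-272,142),(595,-272,129)):
    c=np.linalg.inv(T)@np.r_[X,1];q=K@c[:3];print(q[:2]/q[2])
np.save('T.npy',np.array([*T.ravel(),*K.ravel()]))
E
```

```text
t 15.525 q [-0.61  0.36  1.38 -0.    1.4  -0.61] p [ 592.1 -267.5  219.2] F [0.5 0.9 0. ] w 85.4
(595.0, -272.0, 180.0, -90.0, 90.0) xyz [0.0029 0.0044 0.0582] rot [0.002 0.001 0.   ]
handle_grip [329.4, 249.5] 0.67 [ 594.6 -275.4  129. ]
dish_floor [209.5, 47.9] 0.6 [ 498.1 -143.6   14. ]
[330.36116274 251.36433574]
[330.12906689 244.29202544]
```

View pics/m1w.png

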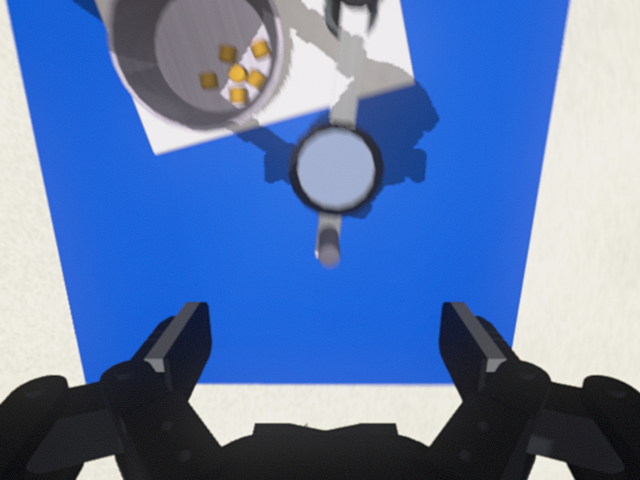

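step_arm(plan=[{"xyz": [0.001, 0.003, 0.025], "rotation": [0.001, 0, 0]}, {"xyz": [0.0025, 0.007, 0.055], "rotation": [0.002, 0, 0]}, {"xyz": [0.0025, 0.007, 0.085], "rotation": [0.002, 0, 0]}, {"xyz": [0.0025, 0.007, 0.107], "rotation": [0.002, 0, 0]}, {"xyz": [0.0025, 0.007, 0.109], "rotation": [0.002, 0, 0]}])

```text
time_s: 16.35
eef_pos: [593.5, -270.5, 109.3]
tcp_rot: [[1.0, 0.006, -0.003], [0.006, -1.0, 0.003], [-0.003, -0.003, -1.0]]
contact_force: [-1.5, 0.1, 0.3]
width: 85.4
```

```bash
python3 d.py 594.6,-274.5,129,-90,90; python3 - <<'E'
from h import *
save(grab_frame('wrist'),'m2w');save(grab_frame('side'),'m2s')
E
```

```text
t 16.35 q [-0.61  0.47  1.46  0.    1.21 -0.62] p [ 593.5 -270.5  109.3] F [-1.5  0.1  0.3] w 85.4
(594.6, -274.5, 129.0, -90.0, 90.0) xyz [ 0.0011  0.004  -0.0008] rot [-0.003  0.003  0.006]
```

View pics/m2w.png

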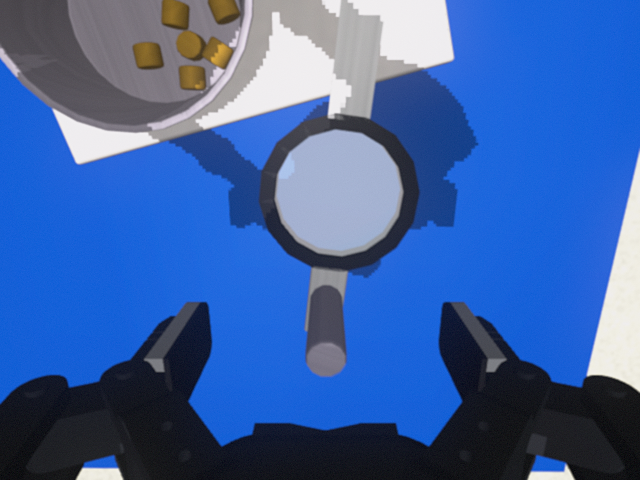

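View pics/m2s.png

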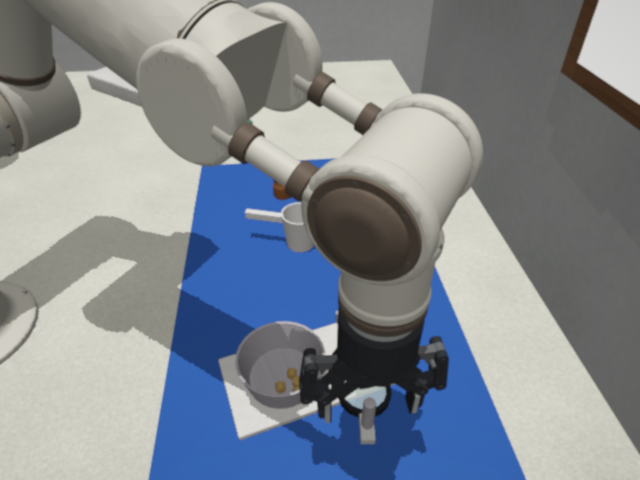

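step_arm(plan=[{"xyz": [0.001, 0.004, 0], "rotation": [0, 0, 0]}, {"xyz": [0.001, 0.004, 0], "rotation": [0, 0, 0]}, {"xyz": [0.001, 0.004, 0], "rotation": [0, 0, 0]}, {"xyz": [0.001, 0.004, 0], "rotation": [0, 0, 0]}, {"xyz": [0.001, 0.004, 0], "rotation": [0, 0, 0]}], grip=1, force=50)

```text
time_s: 17.08
eef_pos: [594.3, -277.0, 111.8]
tcp_rot: [[1.0, 0.005, -0.003], [0.005, -1.0, 0.0], [-0.003, -0.0, -1.0]]
contact_force: [-6.8, 0.4, 5.4]
width: 12.2
```

```bash
python3 d.py 594.6,-274.5,129,-90,90; python3 - <<'E'
from h import *
save(grab_frame('wrist'),'m3w')
E
```

```text
t 17.075 q [-0.62  0.47  1.45 -0.    1.22 -0.62] p [ 594.3 -277.   111.8] F [-6.8  0.4  5.4] w 12.2
(594.6, -274.5, 129.0, -90.0, 90.0) xyz [ 0.0003 -0.0025  0.0018] rot [-0.     0.004  0.004]
```

View pics/m3w.png

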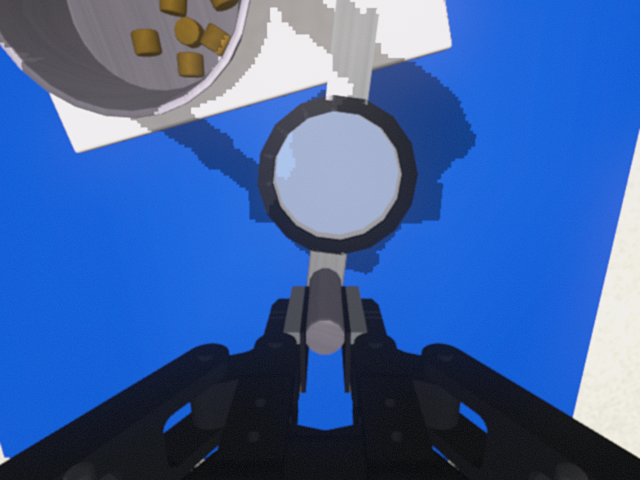

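```bash
cat > sw.py <<'E'
import sys
from h import *
PV=np.array([609.5,-112.5])
p,R,s=now()
r=p[:2]-PV;print('t',s['time_s'],'p',p.round(1),'radius',np.linalg.norm(r).round(1),'armang',np.degrees(np.arctan2(r[1],r[0]))%360,'theta',264.75-np.degrees(np.arctan2(r[1],r[0]))%360)
F=np.array(s['contact_force']);u=r/np.linalg.norm(r);print('Frad',F[:2]@u,'Ftan(cw)',F[:2]@np.array([u[1],-u[0]]),'Fz',F[2],'w',s['width'],'yaw',np.degrees(np.arctan2(R[1,1],R[0,1])),'q',s['q'].round(2))
rad=float(sys.argv[1])
for a in sys.argv[2:]:
    a=float(a);c=Ro.from_euler('z',-a,degrees=True).as_matrix()
    v=(c@np.r_[u*rad,0]);P=np.array([PV[0]+v[0],PV[1]+v[1],float(p[2])]);print(a,delta(P,c@R,p,R))
E
python3 sw.py 163 4 8 12 16 20
```

```text
t 17.125 p [ 594.3 -277.1  111.9] radius 165.3 armang 264.72356937799657 theta 0.02643062200343138
Frad 0.17690544487695148 Ftan(cw) 6.704854896885681 Fz 4.555155556525181 w 12.660782872685035 yaw -89.7459860949188 q [-0.62  0.47  1.45 -0.    1.22 -0.62]
4.0 (array([-0.0111, -0.0038,  0.    ]), array([0.0002, 0.    , 0.0698]))
8.0 (array([-0.0222, -0.006 ,  0.0001]), array([0.0005, 0.    , 0.1396]))
12.0 (array([-0.0332, -0.0091,  0.0001]), array([0.0007, 0.    , 0.2094]))
16.0 (array([-0.0439, -0.0129,  0.0001]), array([0.0009, 0.    , 0.2793]))
20.0 (array([-0.0543, -0.0174,  0.0002]), array([0.0012, 0.    , 0.3491]))
```

step_arm(plan=[{"xyz": [-0.006, 0, 0], "rotation": [0, 0, 0.035]}, {"xyz": [-0.017, -0.002, 0], "rotation": [0, 0, 0.105]}, {"xyz": [-0.029, -0.005, 0], "rotation": [0, 0, 0.18]}, {"xyz": [-0.043, -0.01, 0], "rotation": [0, 0, 0.27]}, {"xyz": [-0.054, -0.015, 0], "rotation": [0, 0, 0.349]}])

```text
time_s: 17.75
eef_pos: [541.8, -262.7, 112.0]
tcp_rot: [[0.94, -0.341, 0.002], [-0.341, -0.94, -0.002], [0.003, 0.001, -1.0]]
contact_force: [1.3, -0.9, 0.9]
width: 12.6
```

```bash
python3 sw.py 163 4 9 14 19 24; python3 - <<'E'
from h import *
save(grab_frame('wrist'),'s1w')
E
```

```text
t 17.75 p [ 541.8 -262.7  112. ] radius 164.8 armang 245.75251138636983 theta 18.997488613630168
Frad 0.2612119513363508 Ftan(cw) -1.4942056636818213 Fz 0.8623876580518648 w 12.58516163343874 yaw -109.93676369103368 q [-0.65  0.34  1.63 -0.    1.17 -0.3 ]
4.0 (array([-0.0112, -0.003 , -0.    ]), array([-0.0002, -0.0001,  0.0698]))
9.0 (array([-0.0251, -0.0057, -0.0001]), array([-0.0004, -0.0002,  0.1571]))
14.0 (array([-0.0388, -0.0095, -0.0001]), array([-0.0007, -0.0003,  0.2443]))
19.0 (array([-0.0521, -0.0146, -0.0002]), array([-0.0009, -0.0004,  0.3316]))
24.0 (array([-0.0649, -0.0208, -0.0002]), array([-0.0012, -0.0005,  0.4189]))
```

View pics/s1w.png

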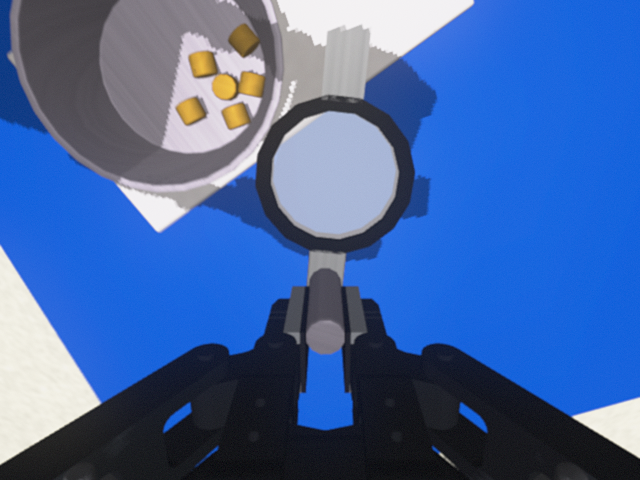

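step_arm(plan=[{"xyz": [-0.0112, -0.0012, 0], "rotation": [0, 0, 0.07]}, {"xyz": [-0.0253, -0.004, 0], "rotation": [0, 0, 0.157]}, {"xyz": [-0.039, -0.0078, 0], "rotation": [0, 0, 0.244]}, {"xyz": [-0.0523, -0.013, 0], "rotation": [0, 0, 0.332]}, {"xyz": [-0.0655, -0.0192, 0], "rotation": [0, 0, 0.419]}])

```text
time_s: 18.42
eef_pos: [487.4, -222.1, 111.9]
tcp_rot: [[0.721, -0.693, 0.003], [-0.693, -0.721, -0.001], [0.003, -0.001, -1.0]]
contact_force: [4.8, -0.1, 0.1]
width: 12.3
```

```bash
python3 sw.py 164.8 4 8 12 16 20
```

```text
t 18.425 p [ 487.4 -222.1  111.9] radius 164.1 armang 221.92052318649183 theta 42.829476813508165
Frad -3.443318254404345 Ftan(cw) -3.292723660359295 Fz 0.10495098407818534 w 12.343974827572389 yaw -133.89764855142894 q [-0.65  0.18  1.82  0.    1.14  0.11]
4.0 (array([-0.0115, -0.0005, -0.    ]), array([-0.0002,  0.0001,  0.0698]))
8.0 (array([-0.0228, -0.0026, -0.0001]), array([-0.0005,  0.0002,  0.1396]))
12.0 (array([-0.034 , -0.0054, -0.0001]), array([-0.0007,  0.0003,  0.2094]))
16.0 (array([-0.0449, -0.009 , -0.0001]), array([-0.0009,  0.0004,  0.2793]))
20.0 (array([-0.0555, -0.0133, -0.0002]), array([-0.0012,  0.0004,  0.3491]))
```

step_arm(plan=[{"xyz": [-0.0115, -0.0012, 0], "rotation": [0, 0, 0.07]}, {"xyz": [-0.0228, -0.0035, 0], "rotation": [0, 0, 0.14]}, {"xyz": [-0.034, -0.0064, 0], "rotation": [0, 0, 0.21]}, {"xyz": [-0.0449, -0.01, 0], "rotation": [0, 0, 0.28]}, {"xyz": [-0.0555, -0.0143, 0], "rotation": [0, 0, 0.349]}])

```text
time_s: 19.05
eef_pos: [457.8, -173.5, 111.9]
tcp_rot: [[0.441, -0.898, 0.004], [-0.898, -0.441, -0.002], [0.004, -0.003, -1.0]]
contact_force: [5.9, -1.0, -2.2]
width: 12.6
```

```bash
python3 sw.py 163.5 2 4 6 7 8;  python3 - <<'E'
from h import *
save(grab_frame('wrist'),'s2w');save(grab_frame('side'),'s2s')
E
```

```text
t 19.05 p [ 457.8 -173.5  111.9] radius 163.5 armang 201.8995908290977 theta 62.85040917090231
Frad -5.1369663691347505 Ftan(cw) -3.1058149583272083 Fz -2.1961370817114783 w 12.568700591671043 yaw -153.8507479889078 q [-0.61  0.06  1.95  0.    1.12  0.5 ]
2.0 (array([-0.0057, -0.0006, -0.    ]), array([-0.0001,  0.0001,  0.0349]))
4.0 (array([-0.0113, -0.0013, -0.    ]), array([-0.0002,  0.0002,  0.0698]))
6.0 (array([-0.017 , -0.0022, -0.0001]), array([-0.0004,  0.0003,  0.1047]))
7.0 (array([-0.0198, -0.0027, -0.0001]), array([-0.0004,  0.0004,  0.1222]))
8.0 (array([-0.0226, -0.0033, -0.0001]), array([-0.0005,  0.0004,  0.1396]))
```

View pics/s2w.png

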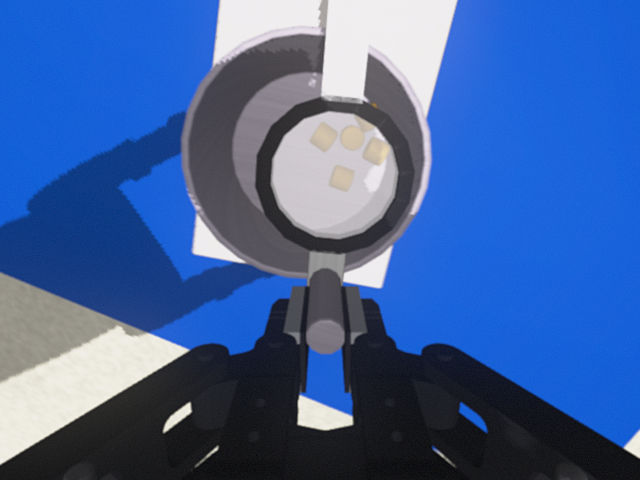

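step_arm(plan=[{"xyz": [-0.0035, -0.001, 0], "rotation": [0, 0, 0.02]}, {"xyz": [-0.007, -0.0016, 0], "rotation": [0, 0, 0.042]}, {"xyz": [-0.0105, -0.0022, 0], "rotation": [0, 0, 0.064]}, {"xyz": [-0.014, -0.0027, 0], "rotation": [0, 0, 0.085]}, {"xyz": [-0.017, -0.0032, 0], "rotation": [0, 0, 0.105]}])

```text
time_s: 19.77
eef_pos: [452.2, -156.6, 111.8]
tcp_rot: [[0.345, -0.939, 0.002], [-0.939, -0.345, -0.001], [0.001, -0.001, -1.0]]
contact_force: [3.0, -4.0, 3.2]
width: 12.4
```

```bash
python3 sw.py 163 1 2 3
```

```text
t 19.775 p [ 452.2 -156.6  111.8] radius 163.4 armang 195.66190576769807 theta 69.08809423230193
Frad -1.8346811221355648 Ftan(cw) -4.660532099622459 Fz 3.2379500441757427 w 12.430861430734215 yaw -159.83553553059377 q [-0.59  0.04  1.98  0.    1.12  0.63]
1.0 (array([-0.0028, -0.0006, -0.    ]), array([-0.    ,  0.    ,  0.0175]))
2.0 (array([-0.0056, -0.0009, -0.    ]), array([-0.    ,  0.    ,  0.0349]))
3.0 (array([-0.0085, -0.0013, -0.    ]), array([-0.0001,  0.0001,  0.0524]))
```

step_arm(plan=[{"xyz": [-0.0008, -0.0002, 0], "rotation": [0, 0, 0.005]}, {"xyz": [-0.0016, -0.0003, 0], "rotation": [0, 0, 0.01]}, {"xyz": [-0.0024, -0.0005, 0], "rotation": [0, 0, 0.015]}, {"xyz": [-0.003, -0.0006, 0], "rotation": [0, 0, 0.018]}, {"xyz": [-0.003, -0.0006, 0], "rotation": [0, 0, 0.018]}])

```text
time_s: 20.4
eef_pos: [452.0, -155.7, 111.9]
tcp_rot: [[0.329, -0.944, 0.002], [-0.944, -0.329, -0.005], [0.006, -0.0, -1.0]]
contact_force: [3.6, -12.1, -0.1]
width: 12.3
```

```bash
python3 sw.py 163 1 2
```

```text
t 20.4 p [ 452.  -155.7  111.9] radius 163.4 armang 195.34724899609247 theta 69.40275100390753
Frad -0.2104487563619819 Ftan(cw) -12.647706693120224 Fz -0.14828283350489915 w 12.336199162769232 yaw -160.78920089129 q [-0.58  0.03  1.98 -0.    1.12  0.65]
1.0 (array([-0.0028, -0.0006, -0.    ]), array([-0.0001,  0.    ,  0.0175]))
2.0 (array([-0.0056, -0.0008, -0.    ]), array([-0.0002,  0.    ,  0.0349]))
```

step_arm(plan=[{"xyz": [-0.0008, -0.0001, 0], "rotation": [0, 0, 0]}, {"xyz": [-0.0015, -0.0002, 0], "rotation": [0, 0, 0]}, {"xyz": [-0.0015, -0.0002, 0], "rotation": [0, 0, 0]}, {"xyz": [-0.0015, -0.0002, 0], "rotation": [0, 0, 0]}, {"xyz": [-0.0015, -0.0002, 0], "rotation": [0, 0, 0]}])

```text
time_s: 21.02
eef_pos: [451.9, -155.4, 112.0]
tcp_rot: [[0.329, -0.944, 0.003], [-0.944, -0.329, -0.007], [0.008, -0.0, -1.0]]
contact_force: [3.8, -16.0, -2.5]
width: 12.3
```

```bash
python3 sw.py 163 1;  python3 - <<'E'
from h import *
save(grab_frame('wrist'),'e1w');save(grab_frame('side'),'e1s');save(grab_frame('top'),'e1t')
E
```

```text
t 21.025 p [ 451.9 -155.4  112. ] radius 163.3 armang 195.22613607787537 theta 69.52386392212463
Frad 0.49142696869496527 Ftan(cw) -16.442128715951643 Fz -2.4649877031412584 w 12.293098709740525 yaw -160.79678481887018 q [-0.58  0.03  1.98 -0.01  1.12  0.66]
1.0 (array([-0.0028, -0.0006, -0.    ]), array([-0.0001,  0.    ,  0.0175]))
```

View pics/e1w.png

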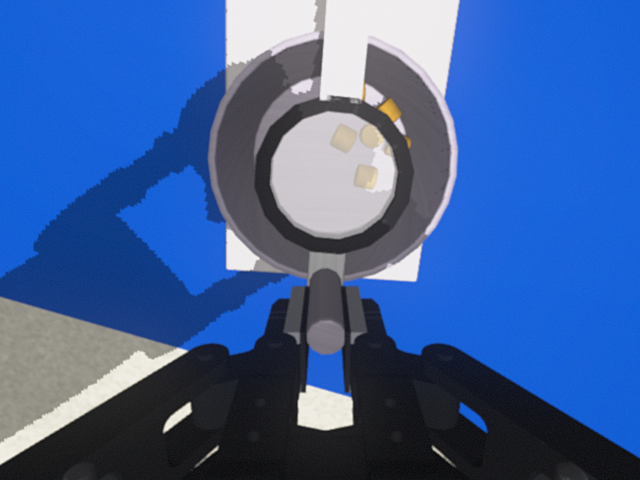

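View pics/e1s.png

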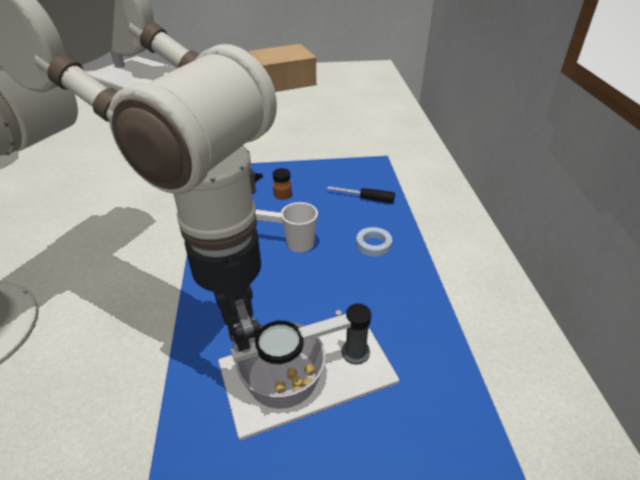

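View pics/e1t.png

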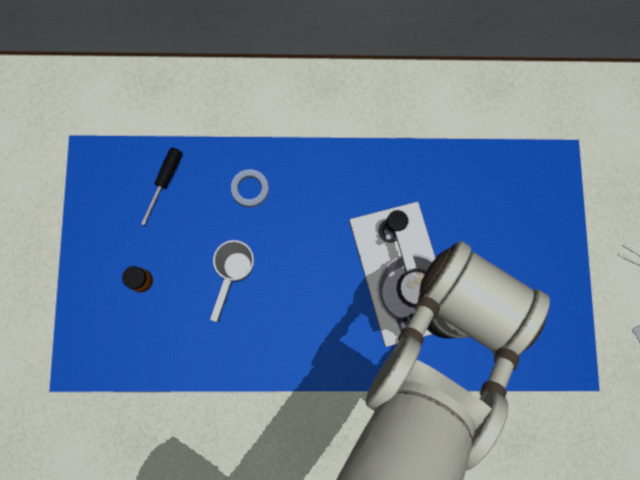

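```bash
python3 -c "
from plant import *
s=state();print(s['contact_force'],s['time_s']);print(job_done())"
```

```text
[  3.77404639 -15.37062367  -2.29629357] 21.175
the job is handed in; nothing more can be done
None
```

The job is handed in at 21.2 s, with the gripper still holding the magnifier arm against its stop. I poured the spacers into the dish and set the cup back upright near its first spot. Then I took the magnifier arm by its handle and swung it to the stop.

**Spacers and cup:** I counted six spacers in the dish after the pour and again from the wrist camera before the swing. In the last pictures the cup stands empty and upright. Some spacers were partly hidden by the lens ring in those pictures, so I could not recount all six.

**Bystanders:** The jar, tape roll and screwdriver look where they were.

**Stop:** On the last push I commanded 1.5 mm and the handle moved only about 0.3 mm. The push-back rose from about 5 N, which is the spring alone, to 16 N, so the arm is on its stop. My estimated angle was 69.5°, against 68.75° for the stop. The held point read 163 mm from my estimate of the pivot, where the handle should be at 160 mm; I put both down to a few mm of error in locating the pivot and to where the peg sits in the pads.

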